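Clip a specimen panel into the tilted rack

ROBOT

A 6-joint arm with a two-finger parallel gripper is mounted at the origin on the work surface. World frame = base frame: x ahead of the robot, y to its left, z up, the work surface at z = 0. Lengths are in m, angles in rad, forces in N, time in s.
With the tool pointing down it reaches from about 0.35 to 0.775 m from the base axis. Payload 5.5 kg.
Tool frame: the origin (TCP) lies at the very end of the fingers, on their centre line; the grasp point (between the pads) lies 19 mm behind it; z points along the fingers, y is the direction in which the jaws open and shut (so a half turn about z gives the same grasp; the last joint's range is limited). The gripper opens to 85 mm and grips with 20 to 120 N. Pads are 22 mm wide; open, the fingers measure 114 mm over their backs; the gripper's body (76 mm by 85 mm) begins 54 mm behind the grasp point. The pads swing forward as they close: fully open they stand 13 mm farther back than shut.
Start: joints at [-1.285, 0.313, 0.046, 1.304, 0, 1.431], TCP at [0.238, -0.524, 0.2] pointing down, gripper open.
Joint ranges: [-2.76, 2.76], [-0.86, 1.69], [-1.03, 1.26], [-2.2, 2.34], [-1.47, 1.5], [-3.14, 3.14]. Speed limits (rad/s): [2.57, 2.57, 3.14, 3.14, 3.14, 3.14].

INTERFACE

Orientations are given as a unit quaternion [w, x, y, z].
In Python, from workcell import get_state, vision, workorder, silhouettes, tip_of gives the robot as it stands.
- The arm moves only by the shell command python3 -m inch 'ROWS' [FORCE]. ROWS is JSON, a list of rows, each a list of 7 numbers: the shift along the tool's x, y, z in cm, then the turn, a rotation vector about the tool's x, y, z in degrees, then the finger opening in cm, from 0 to 8.54. In form: [[dx, dy, dz, rx, ry, rz, hand], ...]. A call has 1 to 5 rows; each row shifts and turns the commanded pose from where the row before left it, along the tool's axes as they then stand; what a row does not reach is not made up. A row lasts 1/10 s, in which the tool goes at most 50 mm and 8.59 degrees, less where a joint would pass 70% of its speed; a pose out of reach is approached as far as the arm can. A call with a gripper value outside its range is refused whole. The fingers move at their own pace and stop on an object; FORCE is the grip in N (left out, the last holds). Time passes only in rows, so rows that do not move let the fingers close. It gives the time, the measured TCP pose, the force and the opening at its end, in the units of the state.
- get_state(): the state, without advancing time (a new reading comes with each control period).
- vision.read_camera(name): name is "scene" or "top"; returns a dict with "pixels" (480x640x3 uint8, red, green, blue), "depth" (480x640 float32, m along the optical axis (not along the pixel's ray), 0 where there is no reading), "mtx" (3x3 intrinsics, pixels), "T" (4x4, takes a point from camera to world coordinates). Camera axes: x right, y up, looking along -z (the intrinsics and any distortion apply to the point x, -y, -z); pixel columns grow to the right and rows downward; lengths in m; the calibration is good to about 2 mm. A picture is of the moment at which its call begins.
- workorder.hand_in(): hands the job in, once; it reports no verdict.
Trained networks look in a picture, given as the dict that the camera call returned (one of the last four; its "shot" number tells which), for a name from the list of things; names that differ only in an ending like _2 or _b are one class to them, and where a whole thing is asked for, a point or a joint stands for the part that bears it (a point fixed in the world has none). Each returns a list of dicts, best first, with "confidence" (0 to 1); they miss things now and then, are a little off and sometimes report something else, mostly with a low value. They report only what shows in the picture. A call takes as long as a camera call. They do not tell look-alikes from the thing itself.
- silhouettes(picture, label): "mask" (480x640 bool, what is visible of it) and "location" ([column, row] in pixels, amid what is visible of it).
- tip_of(picture, label): "location" ([column, row] in pixels: a listed point, or the origin of a listed thing).
The state is a dict: "clock": time; "joint_pos": joint angles; "qvel": joint speeds; "tau": joint torques, N m; "tcp_pos": TCP position; "orientation": TCP orientation; "wrist_force": force on the tool from outside, world axes, zero at the start; "ft_torque": the same for the moment, N m; "finger_gap": finger opening in m.
Only numpy, scipy, OpenCV 4.12 (cv2) and the standard library are available. Lean on these libraries where they do the work, as an engineer would, in place of code of your own. Each camera call takes 0.05 s, during which the arm holds its last target.

TASK

Take the blue-rimmed specimen panel out of the white stand and mount it in the grey tilted clip rack: stand its lower edge in the rack's trough, then lean it back and press its face past the two spring rollers, without forcing it, until it has snapped fully home, flat against the back stops, and let go of it. Leave the orange-rimmed panel standing in its slot and everything else on the bench where it is.

Things in the scene. Friction and masses are not known exactly. Their poses are not given: they have to be found in the camera images.
- blue_panel_mid (a point): Centre of the loose panel with the blue rim: a stiff cork-coloured board, 8 mm thick (its x), 120 mm wide (its y), 105 mm high (its z), mass 0.11 to 0.22 kg. It starts upright in one of the stand's two slots, with its underside 8 mm above the bench; it is the same on both faces. It can be taken by the middle of its upper edge.
- orange_panel_mid (a point): Centre of the like panel with the orange rim (8 x 120 x 105 mm), upright in the other slot of the stand. Must stay.
- blue_panel: The blue-rimmed panel; origin at the middle of its lower edge, same axes as blue_panel_mid.
- stand: Fixed white stand, 150 (x) x 160 (y) x 32 mm high, origin at the centre of its underside. Two open slots along its y at x = -40 and +40 mm, 10 mm wide, 24 mm deep (floor 8 mm above the bench), closed at the ends (128 mm long). Panels lift straight up.
- rack: Fixed grey clip rack, footprint 150 x 230 mm, about 150 mm high: a trough in front of a leaned-back frame with a yellow top bar. Origin in the bench plane below the trough's middle; its x is level, from its open front to its back. Pressing a panel in it with more than about 40 N is forcing it (limit 100 N, summed over all contacts of panel and rack, springs and stops included).
- trough_floor (a point): Middle of the trough's floor, 37 mm above the bench. Axes: the rack's, leaned back 25 degrees: x into the rack (25 deg below level), y level across, z up and back. The back frame hinges here about y; a stiff friction hinge, not reported, holds it anywhere from 0 to 11 degrees farther back than z. A panel that is home leans with the frame, 25 to 36 degrees back from vertical: feel for the hard stop.
- trough_mouth (a point): Midway between the top edges of the trough's front lip and back rail, axes as trough_floor. The edges lie 9 mm either way along x. The trough's floor is at z = -12 mm. The rail's face is at x = +9; the lip's inner face slopes from x = -2 on the floor to x = -9. End cheeks at y = -62 and +62, up to z = +13. An upright panel goes in from above (level gap about 16 mm).
- clip_l (a joint): Sideways travel (m) of the black spring roller at the frame's +y side: 0 at rest, up to 0.010 outwards, spring 4.8 N plus 0.8 N per mm. Roller: 18 mm diameter, 24 mm long, stiff to turn. In the frame, from the hinge: 80 mm up, 11 mm in front of a home panel's mid-plane, overlapping its side edge by 4 mm. It opens about 4 mm as the panel passes, then springs back in front of it.
- clip_r (a joint): The same at the -y side. Pressing the panel past both rollers, mid-width and at their height, takes about 12 to 22 N at first, less after, then it stops hard on two back stops; let go before that, it sticks half-way. An upright panel let go in the trough tips back by itself and leans on the rollers, about 16 degrees short of home.
- top_bar (a point): Middle of the rack's top at its steepest setting, axes as trough_floor: the yellow top bar lies here or up to 21 mm farther back; it is 16 mm deep (x), 202 mm wide, 6 mm thick, its underside 3.5 mm above a home panel's upper edge. It bars the way in along the slope, and a hand that still holds the upper edge cannot go home with the panel: let go and press its face.
- jar: Lidded white jar, diameter 68, 85 mm high, origin under its centre. Bystander.
- reagent: Brown bottle, diameter 60, 140 mm high, origin under its centre. Bystander.
- beaker: Open glass beaker, diameter 74, 95 mm high, origin under its centre. Bystander.
- slide_box: Green slide box, 100 x 160 x 35 mm, origin under its centre. Bystander.
- spatula: Wooden-handled flat scraper, 180 mm long, lying flat. Bystander.
There are look-alikes about, which are no part of the job. Leave any red or turquoise look-alike of the blue_panel alone. Leave any turquoise look-alike of the part that bears orange_panel_mid alone.

How it is judged:
At the end, for the whole second after the job is handed in: The blue panel is home: lower edge on the trough floor (within 8 mm in depth, 5 mm sideways and down, 6 mm up), leaned 0.40 to 0.68 rad from vertical, square within 0.06 rad, both rollers back under 3 mm, at rest; the orange panel upright within 20 mm of its start (x of blue_panel in the frame of trough_floor between -0.008 and 0.008 m and y of blue_panel in the frame of trough_floor between -0.005 and 0.005 m and z of blue_panel in the frame of trough_floor between -0.005 and 0.006 m and angle between blue_panel_mid's own z axis and vertical between 0.4 and 0.68 rad and angle between the y axis of blue_panel_mid and the y axis of trough_floor, either way round below 0.06 rad and value of joint each of clip_l, clip_r below 0.003 m and linear speed of blue_panel below 0.01 m/s and distance of orange_panel_mid from where it was at the start of the episode below 0.02 m and angle between orange_panel_mid's own z axis and vertical below 0.15 rad); the robot touches nothing.
It fails at once if the panel is forced: over 100 N in all between it and the rack (contact force between blue_panel and rack above 100 N).
It fails at once if the orange panel is pulled from its slot or knocked (distance of orange_panel_mid from where it was at the start of the episode above 0.03 m).
It fails at once if the jar, bottle, beaker, slide box or scraper is knocked out of its place (distance of any of jar, reagent, beaker, slide_box, spatula from where it was at the start of the episode above 0.03 m).
It also fails if it takes over 61 s, if anything falls off the work surface, if the arm or the gripper's body presses on something with over 40 N, if the wrist force passes 120 N, or if a joint passes its speed limit or range.

## Working session

There is one attempt and no reset: what is moved stays moved. The work goes in short steps, Python scripts to look and compute and a shell command to move; the robot and the scene stay as the last step left them, time stands still between calls to the robot, and variables do not carry over. Pictures are saved under pics/ and viewed, and the job is handed in when it is done.

```bash
ls; mkdir -p pics; cat > h.py <<'E'
import numpy as np, cv2
from workcell import get_state, vision, workorder, silhouettes, tip_of
def proj(c,P):
    P=np.atleast_2d(P); T=np.linalg.inv(c["T"]); q=(T[:3,:3]@P.T).T+T[:3,3]
    q=q*[1,-1,-1]; u=(np.array(c["mtx"])@q.T).T; return u[:,:2]/u[:,2:]
def cloud(c):
    d=c["depth"]; K=np.array(c["mtx"]); v,u=np.mgrid[0:480,0:640]
    x=(u-K[0,2])/K[0,0]*d; y=(v-K[1,2])/K[1,1]*d
    p=np.stack([x,-y,-d],-1); T=np.array(c["T"]); w=p@T[:3,:3].T+T[:3,3]; w[d==0]=np.nan; return w
def save(n,im): cv2.imwrite("pics/"+n,np.ascontiguousarray(im[...,::-1]))
E
python3 - <<'E'
from h import *
s=get_state(); print({k:np.round(v,3) for k,v in s.items()})
for n in ("scene","top"):
    c=vision.read_camera(n); save(n+"0.png",c["pixels"]); np.savez(n+"0.npz",**{k:c[k] for k in("pixels","depth","mtx","T")}); print(n,[k for k in c], np.round(c["T"],3).tolist())
    for l in ["blue_panel_mid","orange_panel_mid","stand","rack","trough_floor","trough_mouth","top_bar"]:
        w=cloud(c)
        try:
            print(l,[(np.round(t["location"],1).tolist(),round(t["confidence"],2)) for t in tip_of(c,l)[:4]])
        except Exception as e: print(l,e)
E
```

```text
pics
{'clock': np.float64(0.0), 'joint_pos': array([-1.285,  0.314,  0.045,  1.304, -0.   ,  1.431]), 'qvel': array([-0.001,  0.001,  0.   , -0.001, -0.   , -0.002]), 'tau': array([ 1.0000e-03, -4.8063e+01,  2.9853e+01,  1.9000e-02, -0.0000e+00,
       -0.0000e+00]), 'tcp_pos': array([ 0.237, -0.523,  0.199]), 'orientation': array([-0.001,  0.977,  0.211, -0.   ]), 'wrist_force': array([0.014, 0.125, 0.186]), 'ft_torque': array([-0.051,  0.005, -0.044]), 'finger_gap': np.float64(0.086)}
scene ['pixels', 'depth', 'mtx', 'T', 'shot'] [[-0.161, -0.685, 0.711, 1.524], [0.987, -0.121, 0.106, 0.167], [0.013, 0.719, 0.695, 1.048], [0.0, 0.0, 0.0, 1.0]]
blue_panel_mid [([236.1, 253.3], 0.89), ([150.4, 232.4], 0.62), ([267.4, 205.7], 0.6)]
orange_panel_mid []
stand [([245.4, 259.4], 0.81), ([394.8, 283.4], 0.29)]
rack [([392.2, 284.0], 0.58)]
trough_floor [([356.7, 341.2], 0.47), ([173.0, 211.4], 0.45)]
trough_mouth [([391.6, 272.6], 0.78)]
top_bar [([399.7, 260.3], 0.92), ([247.8, 239.3], 0.63)]
top ['pixels', 'depth', 'mtx', 'T', 'shot'] [[0.014, 0.981, -0.195, 0.237], [-1.0, 0.015, 0.004, 0.008], [0.007, 0.194, 0.981, 1.838], [0.0, 0.0, 0.0, 1.0]]
blue_panel_mid [([376.7, 236.7], 0.77), ([468.7, 251.8], 0.69), ([369.0, 310.8], 0.49)]
orange_panel_mid [([377.7, 264.5], 0.74), ([321.5, 285.3], 0.66), ([327.9, 184.8], 0.23)]
stand [([376.8, 250.4], 0.72)]
rack [([243.8, 241.3], 0.88)]
trough_floor [([243.4, 243.5], 0.69)]
trough_mouth [([241.8, 244.0], 0.81), ([242.5, 244.8], 0.35)]
top_bar [([235.8, 220.0], 0.67)]
```

View pics/scene0.png

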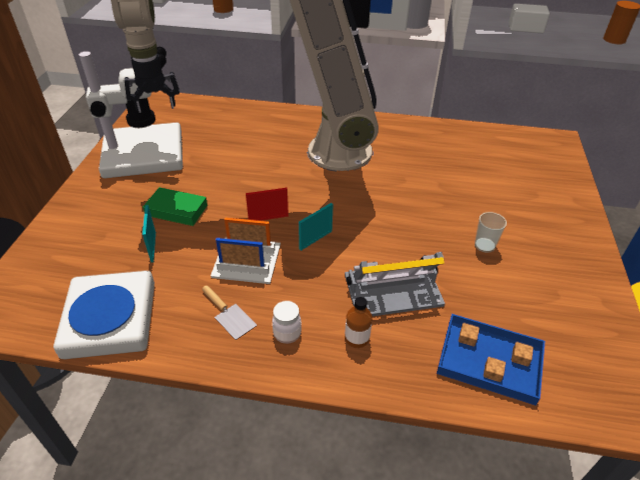

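View pics/top0.png

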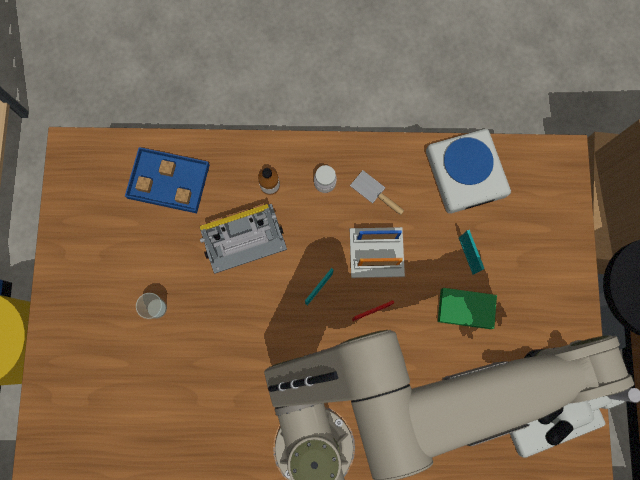

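The blue-rimmed panel is at scene (240,253) and top (378,235), in the stand's far slot. Things that could be taken for it:
- the orange panel at scene (246,230)
- the red board at (267,205)
- the turquoise boards at (150,232) and (317,227)
- the blue tray at (490,357)
- the blue dish at (102,310)

I choose the blue rim in the white stand. Next I'll check it in a close crop and measure it.

```bash
python3 - <<'E'
from h import *
c={n:np.load(n+"0.npz") for n in("scene","top")}
im=c["scene"]["pixels"]; a=cv2.resize(im[180:300,190:350],(640,480),interpolation=2); save("crop_s.png",a)
a=cv2.resize(c["top"]["pixels"][190:300,190:420],(800,383),interpolation=2); save("crop_t.png",a)
a=cv2.resize(im[240:330,330:460],(780,540),interpolation=2); save("crop_r.png",a)
for n in c:
    w=cloud(c[n]); hsv=cv2.cvtColor(c[n]["pixels"],cv2.COLOR_RGB2HSV)
    st=(w[...,0]>.3)&(w[...,0]<.8)&(w[...,1]<-.05)&(w[...,1]>-.4)&(w[...,2]>.03)
    def rep(t,m):
        p=w[m]; 
        if len(p)<5: print(n,t,len(p));return
        r=cv2.minAreaRect((p[:,:2]*1000).astype(np.float32)); print(n,t,len(p),np.round(p.min(0),3),np.round(p.max(0),3),np.round(np.median(p,0),3),"rect",np.round(r[0],1),np.round(r[1],1),round(r[2],1))
    H,S,V=hsv[...,0],hsv[...,1],hsv[...,2]
    rep("blue",(H>105)&(H<130)&(S>120)&st)
    rep("orange",(H>5)&(H<16)&(S>170)&st&(w[...,2]>.06))
    rep("white",(S<40)&(V>120)&(w[...,0]>.3)&(w[...,0]<.8)&(w[...,1]<-.03)&(w[...,1]>-.3)&(w[...,2]>.025)&(w[...,2]<.04))
    rep("yellow",(H>20)&(H<32)&(S>150)&(V>120)&(w[...,1]>0)&(w[...,1]<.45)&(w[...,2]>.1))
    rep("rack",(S<60)&(w[...,1]>0.05)&(w[...,1]<.42)&(w[...,0]>.45)&(w[...,0]<.85)&(w[...,2]>.01))
E
```

```text
scene blue 316 [ 0.529 -0.399  0.034] [ 0.799 -0.119  0.117] [ 0.609 -0.178  0.107] rect [ 646.9 -283. ] [128.9 358.8] 34.4
scene orange 329 [ 0.362 -0.241  0.061] [ 0.539 -0.105  0.117] [ 0.529 -0.172  0.106] rect [ 477.4 -137.7] [ 97.7 217.5] 50.8
scene white 199 [ 0.513 -0.249  0.025] [ 0.799 -0.05   0.039] [ 0.614 -0.151  0.03 ] rect [ 662.2 -159.2] [314.6 153.6] 12.4
scene yellow 512 [0.591 0.14  0.114] [0.679 0.332 0.143] [0.64  0.235 0.135] rect [628.6 233. ] [ 40.  201.3] 19.1
scene rack 3318 [0.524 0.094 0.01 ] [0.805 0.419 0.148] [0.625 0.214 0.023] rect [644.7 230.4] [236.8 309.4] 22.6
top blue 168 [ 0.598 -0.399  0.034] [ 0.8   -0.122  0.123] [ 0.604 -0.184  0.11 ] rect [ 673.7 -277.5] [ 71.9 339.9] 35.8
top orange 143 [ 0.364 -0.242  0.06 ] [ 0.53  -0.108  0.123] [ 0.523 -0.184  0.109] rect [ 445.9 -175. ] [117.5 176.5] 84.3
top white 192 [ 0.512 -0.252  0.025] [ 0.766 -0.03   0.04 ] [ 0.594 -0.165  0.031] rect [ 642.7 -151.4] [300.9 156. ] 20.2
top yellow 341 [0.599 0.138 0.119] [0.676 0.33  0.148] [0.636 0.237 0.136] rect [636.8 235.7] [ 19.5 201.7] 20.3
top rack 2902 [0.495 0.091 0.01 ] [0.845 0.396 0.15 ] [0.59  0.214 0.041] rect [703.1 236.2] [363.5 266. ] 16.4
```

View pics/crop_s.png

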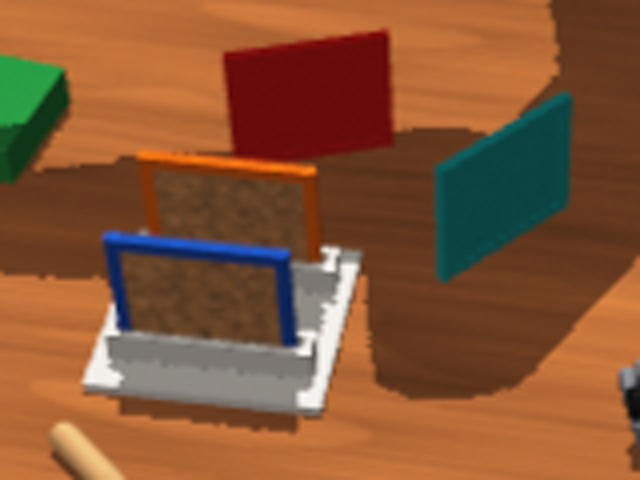

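View pics/crop_t.png

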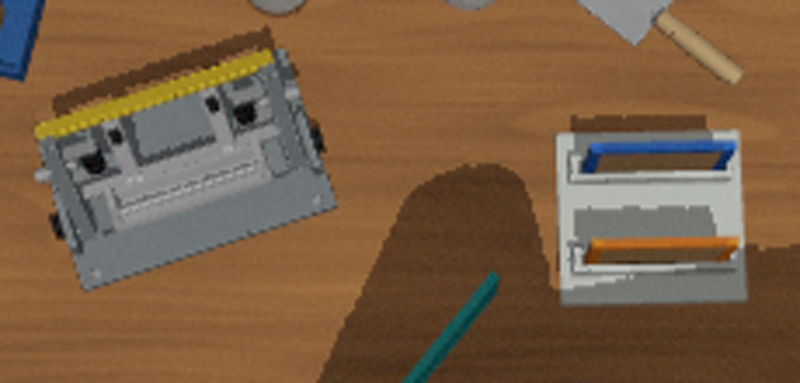

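View pics/crop_r.png

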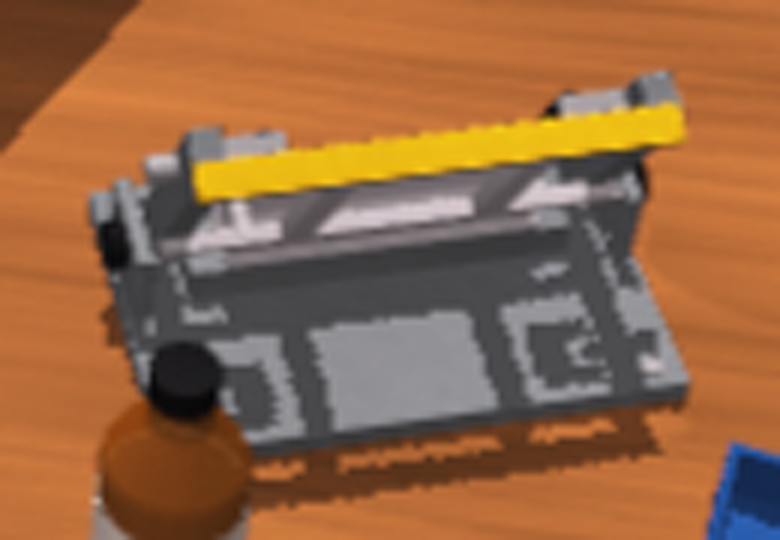

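The crop confirms the choice: the cork board with the blue rim, in the front slot seen from the scene camera, at crop (200,290). The orange panel is behind it. Next I'll fit the panel, stand and rack poses precisely.

```bash
python3 - <<'E'
from h import *
c={n:np.load(n+"0.npz") for n in("scene","top")}
for n in c:
    w=cloud(c[n]); hsv=cv2.cvtColor(c[n]["pixels"],cv2.COLOR_RGB2HSV); H,S,V=[hsv[...,i].astype(int) for i in range(3)]
    box=lambda x0,x1,y0,y1,z0,z1:(w[...,0]>x0)&(w[...,0]<x1)&(w[...,1]>y0)&(w[...,1]<y1)&(w[...,2]>z0)&(w[...,2]<z1)
    def line(t,m):
        p=w[m]; k=np.polyfit(p[:,1],p[:,0],1); print(n,t,len(p),"x mean",p[:,0].mean().round(4),"slope deg",np.degrees(np.arctan(k[0])).round(2),"y",p[:,1].min().round(4),p[:,1].max().round(4),"mid", ((p[:,1].min()+p[:,1].max())/2).round(4),"z",np.percentile(p[:,2],[10,50,90]).round(4), "x", p[:,0].min().round(4),p[:,0].max().round(4))
    line("blue edge",(H>100)&(H<130)&(S>100)&box(.55,.66,-.26,-.1,.098,.125))
    line("orange edge",(H>3)&(H<17)&(S>150)&box(.48,.56,-.26,-.1,.098,.125))
    m=(H>20)&(H<32)&(S>150)&box(.55,.72,.1,.36,.1,.16)
    p=w[m]; yaw=np.radians(20)
    v0=p[:,:2].mean(0); u,s,vt=np.linalg.svd(p[:,:2]-v0); print(n,"yellow dir",vt[0],np.degrees(np.arctan2(-vt[0][0]*np.sign(vt[0][1]),abs(vt[0][1]))).round(2))
    # stand top
    m=(S<45)&(V>90)&box(.45,.68,-.27,-.07,.024,.04); p=w[m]; 
    r=cv2.minAreaRect((p[:,:2]*1000).astype(np.float32)); print("stand",np.round(r[0],1),np.round(r[1],1),r[2])
    np.save(n+"_w.npy",w)
E
python3 - <<'E'
from h import *
# rack base plate fit in top + profiles
yaw=np.radians(20);R=np.array([[np.cos(yaw),np.sin(yaw)],[-np.sin(yaw),np.cos(yaw)]])
o=np.array([.6,.235])
for n in("scene","top"):
    w=np.load(n+"_w.npy").reshape(-1,3); w=w[~np.isnan(w[:,0])]
    q=np.c_[(w[:,:2]-o)@R.T,w[:,2]]
    q=q[(abs(q[:,0])<.13)&(abs(q[:,1])<.15)&(q[:,2]>.004)]
    print(n,"extent",np.percentile(q,[0.5,99.5],0).round(3).tolist())
    for y0 in(-.05,-.02,.02,.05):
        s=q[(abs(q[:,1]-y0)<.008)]; s=s[np.argsort(s[:,0])]
        print(y0,[(round(1000*np.median(b[:,0])),round(1000*np.median(b[:,2]))) for b in np.array_split(s,min(40,len(s)))])
E
```

```text
scene blue edge 209 x mean 0.608 slope deg -1.95 y -0.2398 -0.1199 mid -0.1799 z [0.1053 0.1108 0.1141] x 0.5978 0.6172
scene orange edge 260 x mean 0.5285 slope deg -1.75 y -0.2409 -0.1207 mid -0.1808 z [0.1002 0.1087 0.1138] x 0.5172 0.5361
scene yellow dir [ 0.33421122 -0.9424982 ] 19.52
stand [ 568.  -179.6] [104.9 140.1] 2.2462451457977295
top blue edge 131 x mean 0.6042 slope deg -1.81 y -0.2416 -0.1219 mid -0.1817 z [0.1051 0.1119 0.1166] x 0.5985 0.6113
top orange edge 124 x mean 0.5244 slope deg -2.71 y -0.241 -0.124 mid -0.1825 z [0.1053 0.1118 0.1169] x 0.5185 0.5299
top yellow dir [-0.33552397  0.94203167] 19.6
stand [ 563.4 -182.2] [101.8 139.5] 0.7385827898979187
scene extent [[-0.074, -0.138, 0.004], [0.128, 0.108, 0.143]]
-0.05 [(-27, 43), (-25, 41), (-10, 31), (-8, 32), (-7, 24), (-6, 17), (-5, 14), (-4, 22), (-2, 21), (1, 11), (4, 12), (7, 36), (10, 11), (13, 13), (16, 13), (19, 11), (22, 13), (25, 53), (27, 14), (30, 10), (31, 121), (33, 123), (35, 111), (36, 65), (38, 125), (38, 120), (40, 135), (42, 128), (44, 128), (44, 132), (46, 14), (51, 10), (53, 12), (58, 1
[... 2360 characters left out ...]
), (-22, 35), (-18, 37), (-14, 40), (-11, 48), (-9, 56), (-4, 56), (0, 59), (6, 80), (12, 15), (15, 55), (17, 19), (22, 18), (24, 96), (26, 68), (28, 136), (31, 137), (34, 13), (35, 130), (39, 130), (41, 130), (43, 12), (46, 11), (51, 12), (56, 12), (84, 5), (112, 7)]
0.05 [(-102, 6), (-81, 7), (-75, 14), (-70, 12), (-65, 13), (-60, 12), (-55, 14), (-50, 12), (-46, 13), (-42, 41), (-39, 38), (-37, 43), (-33, 52), (-31, 61), (-24, 47), (-19, 43), (-15, 46), (-12, 58), (-7, 57), (-5, 63), (-3, 108), (-1, 114), (2, 111), (4, 121), (9, 125), (11, 123), (14, 16), (16, 125), (20, 11), (27, 13), (29, 133), (31, 138), (33, 136), (36, 136), (38, 132), (42, 15), (48, 12), (52, 14), (57, 14), (123, 6)]
```

```bash
cat >> h.py <<'E'
from scipy.spatial.transform import Rotation as Rn
def tool():
    s=get_state(); q=s["orientation"]; return np.array(s["tcp_pos"]),Rn.from_quat(np.r_[q[1:],q[0]])
def plan(p,yaw,tilt=0):
    """target TCP p (m); tool y along yaw deg, tool tilted so that z leans toward +forward by tilt deg. prints shift cm in present tool axes, rotvec deg"""
    P,R=tool(); a=np.radians(yaw); f=np.array([np.cos(a),np.sin(a),0]); l=np.array([-np.sin(a),np.cos(a),0])
    G=Rn.from_matrix(np.c_[l,f,[0,0,-1]])*Rn.from_euler('x',-tilt,degrees=True)
    print("shift cm",(R.inv().apply(np.array(p)-P)*100).round(2),"rot deg",(R.inv()*G).as_rotvec(degrees=True).round(2))
def st():
    s=get_state(); P,R=tool(); m=R.as_matrix()
    print("t",round(float(s["clock"]),2),"tcp",P.round(4),"z",m[:,2].round(3),"yaw_y",np.degrees(np.arctan2(m[1,1],m[0,1])).round(2),"F",np.round(s["wrist_force"],1),"M",np.round(s["ft_torque"],2),"gap",round(float(s["finger_gap"]),4),"q",np.round(s["joint_pos"],2))
def onplane(c,uv,z):
    K=np.array(c["mtx"]);T=np.array(c["T"]); r=np.array([(uv[0]-K[0,2])/K[0,0],-(uv[1]-K[1,2])/K[1,1],-1]); d=T[:3,:3]@r; o=T[:3,3]; return o+d*(z-o[2])/d[2]
E
python3 - <<'E'
from h import *
c={n:np.load(n+"0.npz") for n in("scene","top")}
t=c["top"];s=c["scene"]
for n,u,z in(("floor",(243.4,243.5),.037),("mouth",(241.8,244),.048),("bar",(235.8,220),.138)): print(n,onplane(t,u,z).round(4))
for n,u,z in(("bar",(399.7,260.3),.138),("mouth",(391.6,272.6),.048)): print("scene",n,onplane(s,u,z).round(4))
plan([.605,-.181,.2],1.9); st()
# draw model over images
def draw(c,F,yaw,th,fn,box,k):
    a=np.radians(yaw); fx=np.array([np.cos(a),np.sin(a),0]); ly=np.array([-np.sin(a),np.cos(a),0]); zz=np.array([0,0,1.])
    def fr(t): t=np.radians(t); return np.cos(t)*fx-np.sin(t)*zz, np.sin(t)*fx+np.cos(t)*zz
    F=np.array([F[0],F[1],.037]); x,z=fr(25); xt,zt=fr(th); M=F+.012*z
    im=cv2.resize(c["pixels"][box[1]:box[3],box[0]:box[2]],None,fx=k,fy=k,interpolation=cv2.INTER_CUBIC)
    def seg(A,B,col):
        q=(proj(c,[A,B])-[box[0],box[1]]+.5)*k; cv2.line(im,tuple(int(i) for i in q[0]),tuple(int(i) for i in q[1]),col,1,cv2.LINE_AA)
    for xx,col in((-.009,(255,0,0)),(.009,(0,255,0))): seg(M+xx*x-.062*ly,M+xx*x+.062*ly,col)
    for y in(-.062,.062): seg(M-.009*x+y*ly,M-.009*x+y*ly+.013*z,(255,0,255)); seg(M+.009*x+y*ly,M+.009*x+y*ly+.013*z,(255,0,255)); seg(M-.009*x+y*ly+.013*z,M+.009*x+y*ly+.013*z,(255,0,255))
    B=F+.1085*zt
    for xx in(-.008,.008): seg(B+xx*xt-.101*ly+.006*zt,B+xx*xt+.101*ly+.006*zt,(0,0,255))
    save(fn,im)
import sys
o=np.array([.6,.235]); a=np.radians(19.8); F=o-.025*np.array([np.cos(a),np.sin(a)]); print(F)
draw(t,F,19.8,31.5,"fit_t.png",(190,190,300,280),7)
draw(s,F,19.8,31.5,"fit_s.png",(335,240,455,320),6.5)
E
```

```text
floor [0.5787 0.2168 0.037 ]
mouth [0.5751 0.2202 0.048 ]
bar [0.6268 0.229  0.138 ]
scene bar [0.6286 0.2274 0.138 ]
scene mouth [0.5879 0.215  0.048 ]
shift cm [ 4.762e+01 -1.603e+01 -3.000e-02] rot deg [ 1.00e-02  1.00e-02 -6.75e+01]
t 0.8 tcp [ 0.2375 -0.5237  0.1997] z [ 0. -0. -1.] yaw_y -65.6 F [-1.2 -0.5  0.3] M [ 0.01 -0.01  0.02] gap 0.0855 q [-1.28  0.31  0.05  1.3   0.    1.43]
[0.57647798 0.22653155]
```

View pics/fit_t.png

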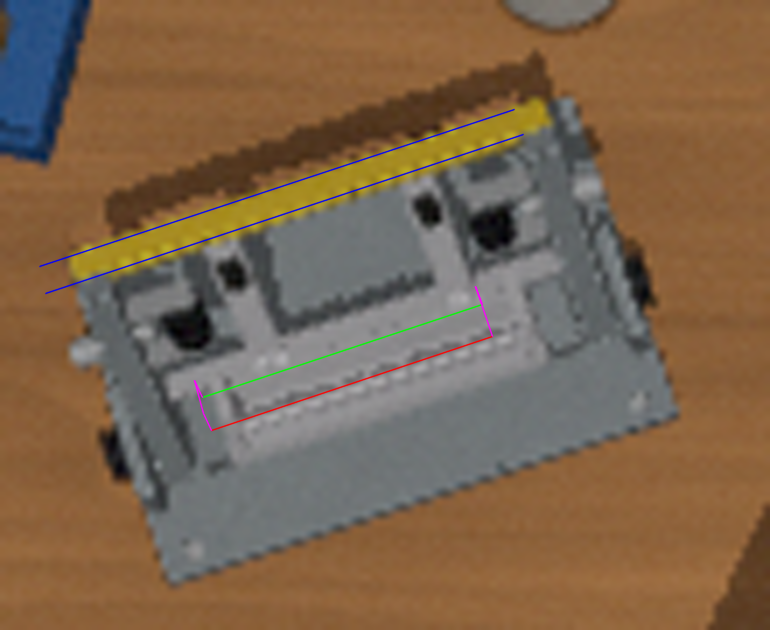

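View pics/fit_s.png

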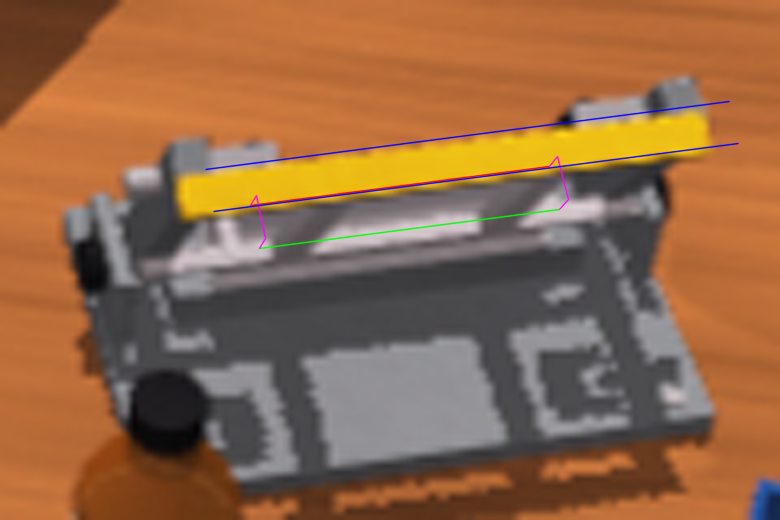

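```bash
cat > draw.py <<'E'
from h import *
def draw(c,F,yaw,th,fn,box,k):
    a=np.radians(yaw); fx=np.array([np.cos(a),np.sin(a),0]); ly=np.array([-np.sin(a),np.cos(a),0]); zz=np.array([0,0,1.])
    def fr(t): t=np.radians(t); return np.cos(t)*fx-np.sin(t)*zz, np.sin(t)*fx+np.cos(t)*zz
    F=np.array([F[0],F[1],.037]); x,z=fr(25); xt,zt=fr(th); M=F+.012*z
    im=cv2.resize(c["pixels"][box[1]:box[3],box[0]:box[2]],None,fx=k,fy=k,interpolation=cv2.INTER_CUBIC)
    im=np.clip(im.astype(float)*1.3,0,255).astype(np.uint8)
    def seg(A,B,col):
        q=(proj(c,[A,B])-[box[0],box[1]]+.5)*k; cv2.line(im,tuple(int(i) for i in q[0]),tuple(int(i) for i in q[1]),col,1,cv2.LINE_AA)
    for xx,col in((-.009,(255,0,0)),(.009,(0,255,0))): seg(M+xx*x-.062*ly,M+xx*x+.062*ly,col)
    for y in(-.062,.062): seg(M-.009*x+y*ly,M-.009*x+y*ly+.013*z,(255,0,255)); seg(M+.009*x+y*ly,M+.009*x+y*ly+.013*z,(255,0,255)); seg(M-.009*x+y*ly+.013*z,M+.009*x+y*ly+.013*z,(255,0,255))
    B=F+.1085*zt
    q=[B+xx*xt+yy*ly+.006*zt for xx,yy in((-.008,-.101),(-.008,.101),(.008,.101),(.008,-.101))]
    for i in range(4): seg(q[i],q[(i+1)%4],(0,0,255))
    save(fn,im)
E
python3 - <<'E'
from draw import *
from scipy.optimize import least_squares
c={n:np.load(n+"0.npz") for n in("scene","top")}
obs=[]
for n in c:
    hsv=cv2.cvtColor(c[n]["pixels"],cv2.COLOR_RGB2HSV).astype(int); w=cloud(c[n])
    m=((hsv[...,0]>18)&(hsv[...,0]<34)&(hsv[...,1]>140)&(hsv[...,2]>90)&(w[...,1]>.1)&(w[...,1]<.36)&(w[...,2]>.1)).astype(np.uint8)
    k,l,s,_=cv2.connectedComponentsWithStats(m); m=l==1+np.argmax(s[1:,4])
    r=cv2.minAreaRect(np.argwhere(m)[:,::-1].astype(np.float32)); b=cv2.boxPoints(r); print(n,m.sum(),r)
    b=b[np.argsort(b[:,0])]; e=np.array([b[:2].mean(0),b[2:].mean(0)]); 
    # extend by half pixel each end
    d=(e[1]-e[0])/np.linalg.norm(e[1]-e[0]); obs.append((n,e+np.outer([-.5,.5],d)))
    print(obs[-1])
def res(p):  # bar centre xyz yaw
    a=np.radians(p[3]*100); ly=np.array([-np.sin(a),np.cos(a),0]); r=[]
    for n,e in obs:
        P=proj(c[n],[p[:3]-.101*ly,p[:3]+.101*ly]); P=P[np.argsort(P[:,0])]; r.append((P-e).ravel())
    return np.concatenate(r)
s=least_squares(res,[.63,.23,.135,.2]); print(s.x,s.cost,res(s.x).round(2))
b=s.x[:3]; yaw=s.x[3]*100; a=np.radians(yaw)
for th in (30.5,):
    t=np.radians(th); F=b[:2]-.113*np.sin(t)*np.array([np.cos(a),np.sin(a)]); print(F,"th from z",np.degrees(np.arccos((b[2]-.037)/.113)))
draw(c["top"],F,yaw,th,"fit_t2.png",(190,190,300,280),7)
draw(c["scene"],F,yaw,th,"fit_s2.png",(335,240,455,320),6.5)
E
```

```text
scene 547 ((402.47698974609375, 264.8153991699219), (7.194014549255371, 82.11099243164062), 82.87498474121094)
('scene', array([[361.24238646, 269.9697323 ],
       [443.71159303, 259.66106604]]))
top 356 ((233.69613647460938, 217.0705108642578), (5.2460036277771, 71.46994018554688), 71.896240234375)
('top', array([[199.25497699, 228.33012843],
       [268.13729596, 205.8108933 ]]))
[0.63683691 0.235901   0.13274707 0.19386006] 0.7493751490358844 [ 0.62 -0.19 -0.79  0.08  0.26 -0.35 -0.48  0.16]
[0.5827367  0.21686416] th from z 32.07872453064747
```

View pics/fit_t2.png

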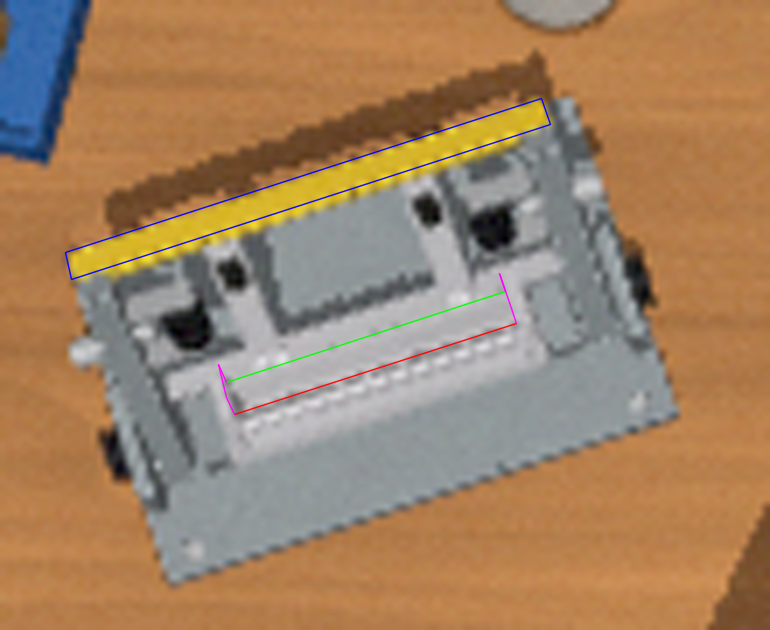

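View pics/fit_s2.png

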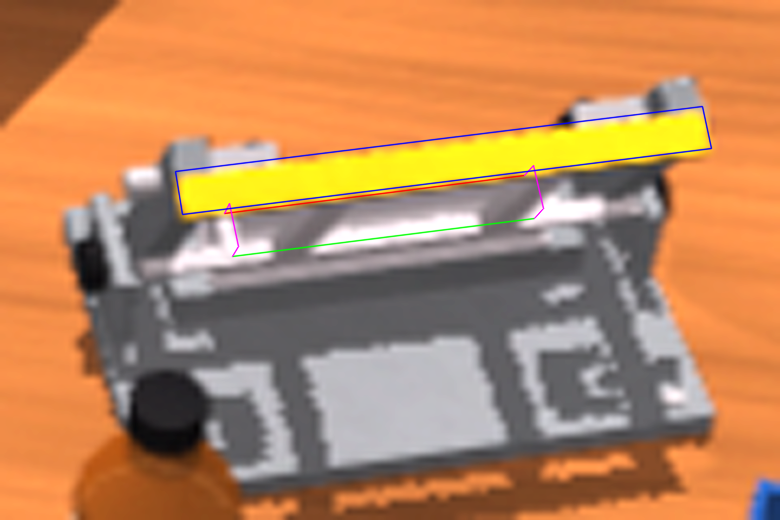

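```bash
python3 - <<'E'
from draw import *
c=np.load("top0.npz"); im=c["pixels"][215:265,210:280].astype(float)
g=np.clip((im-80)*2,0,255).astype(np.uint8); save("trz.png",cv2.resize(g,None,fx=11,fy=11,interpolation=cv2.INTER_CUBIC))
# profile: mean intensity & depth-height along rack x, averaged over |y|<.05
w=cloud(c); a=np.radians(19.5); 
b=np.array([.63684,.2359]); fx=np.array([np.cos(a),np.sin(a)]); ly=np.array([-np.sin(a),np.cos(a)])
gray=c["pixels"].mean(-1).astype(np.float32); 
for d in range(-80,-20,2):
    vals=[];hs=[]
    for y in np.linspace(-.05,.05,41):
        p=b+fx*d/1000+ly*y; u=proj(c,[[p[0],p[1],.047]])[0]
        vals.append(cv2.getRectSubPix(gray,(1,1),(float(u[0]),float(u[1])))[0,0]); hs.append(w[int(round(u[1])),int(round(u[0])),2])
    print(d,round(np.mean(vals)),round(1000*np.nanmedian(hs),1))
E
```

```text
-80 129 35.7
-78 136 39.9
-76 141 43.5
-74 145 44.0
-72 145 42.3
-70 140 40.1
-68 138 45.5
-66 150 52.6
-64 150 52.6
-62 127 38.5
-60 124 37.0
-58 140 35.8
-56 142 34.3
-54 138 37.4
-52 137 39.9
-50 138 42.9
-48 142 45.1
-46 144 44.3
-44 145 48.5
-42 146 52.8
-40 145 56.7
-38 142 56.1
-36 138 56.1
-34 123 54.8
-32 100 15.5
-30 90 14.4
-28 93 12.5
-26 104 13.4
-24 114 15.8
-22 117 14.6
```

View pics/trz.png

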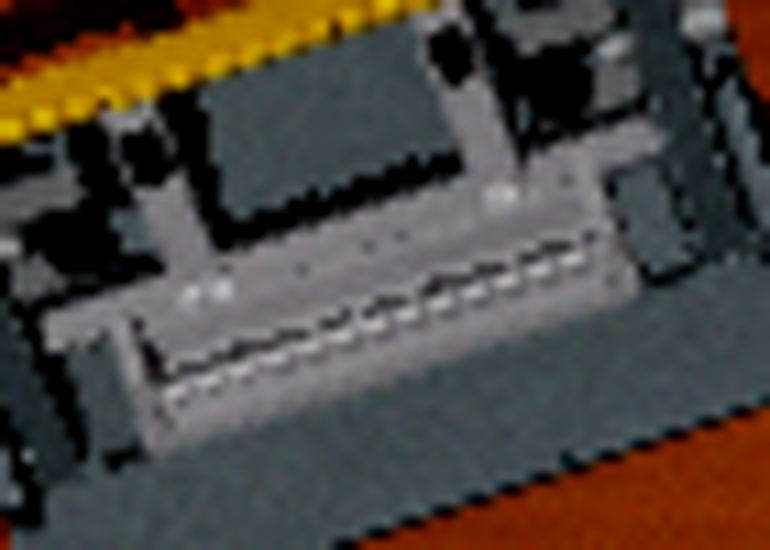

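F is (0.5798, 0.2157) with a rack yaw of about 19.5° and a frame lean of about 32°. The lip, the floor minimum, the rail heights and the bar all agree on this. Now I'll move over the stand.

```bash
python3 -m inch '[[4.3,-1.45,0,0,0,0,8.5],[4.3,-1.45,0,0,0,0,7],[4.3,-1.45,0,0,0,0,6],[4.3,-1.45,0,0,0,0,5],[4.3,-1.45,0,0,0,0,5]]' 40; python3 -m inch '[[4.3,-1.45,0,0,0,0,5],[4.3,-1.45,0,0,0,0,5],[4.3,-1.45,0,0,0,0,5],[4.3,-1.45,0,0,0,0,5],[4.3,-1.45,0,0,0,0,5]]'; python3 -m inch '[[4,-1,0,0,0,0,5],[0,0,0,0,0,-8,5],[0,0,0,0,0,-8,5],[0,0,0,0,0,-8,5],[0,0,0,0,0,-8,5]]'; python3 -m inch '[[0,0,0,0,0,-8,5],[0,0,0,0,0,-8,5],[0,0,0,0,0,-8,5],[0,0,0,0,0,-8,5],[0,0,0,0,0,0,5]]'; python3 -c "
from h import *
st();plan([.605,-.181,.2],1.9)"
```

```text
clock: 1.3
tcp_pos: [0.4045, -0.3676, 0.1999]
orientation: [0.0, 0.977, 0.211, 0.0]
wrist_force: [0.4, -1.4, 0.4]
finger_gap: 0.0497
clock: 1.8
tcp_pos: [0.5705, -0.2126, 0.1999]
orientation: [0.0, 0.977, 0.211, 0.0]
wrist_force: [1.4, -0.7, -0.3]
finger_gap: 0.0501
clock: 2.3
tcp_pos: [0.6017, -0.1881, 0.1995]
orientation: [-0.0, 0.88, 0.475, -0.0]
wrist_force: [0.3, -0.3, 0.3]
finger_gap: 0.0498
clock: 2.8
tcp_pos: [0.6015, -0.1884, 0.1997]
orientation: [0.0, 0.717, 0.697, -0.0]
wrist_force: [0.1, -0.9, -0.2]
finger_gap: 0.0499
t 2.8 tcp [ 0.6015 -0.1884  0.1997] z [-0. -0. -1.] yaw_y -1.58 F [ 0.1 -0.9 -0.2] M [0.01 0.01 0.07] gap 0.0499 q [-0.43  0.42  0.21  1.35 -0.    1.17]
shift cm [ 0.75  0.33 -0.03] rot deg [-0.    0.   -3.48]
```

```bash
python3 -m inch '[[0.75,0.33,0,0,0,-3.5,5],[0,0,3,0,0,0,5],[0,0,3,0,0,0,5],[0,0,3,0,0,0,5],[0,0,2.8,0,0,0,5]]';  python3 -m inch '[[0,0,0,0,0,0,5]]'; python3 - <<'E'
from h import *
st()
for n in("scene","top"):
    c=vision.read_camera(n); b=(180,170,330,290) if n=="scene" else (340,200,430,290)
    save("g1"+n+".png",cv2.resize(c["pixels"][b[1]:b[3],b[0]:b[2]],None,fx=5,fy=5,interpolation=2))
E
```

```text
clock: 3.3
tcp_pos: [0.6048, -0.1809, 0.0805]
orientation: [0.0, 0.697, 0.717, -0.0]
wrist_force: [0.9, 0.3, 0.2]
finger_gap: 0.0497
clock: 3.4
tcp_pos: [0.6019, -0.1796, 0.0773]
orientation: [-0.004, 0.696, 0.718, -0.001]
wrist_force: [-0.4, -0.2, 0.3]
finger_gap: 0.0499
t 3.4 tcp [ 0.6019 -0.1796  0.0773] z [-0.007  0.003 -1.   ] yaw_y 1.72 F [-0.4 -0.2  0.3] M [-0.    0.08  0.05] gap 0.0499 q [-0.42  0.48 -0.01  1.09 -0.    1.12]
```

View pics/g1scene.png

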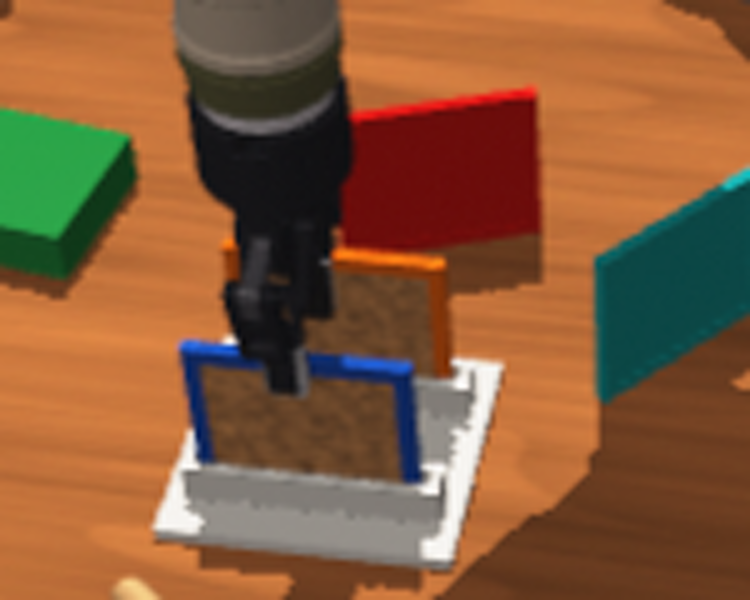

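The picture shows the fingers straddling the blue upper edge near its middle, at crop (287,370). The orange panel is clear behind. Next I'll close and lift slightly.

```bash
python3 -m inch '[[0,0,0,0,0,0,3],[0,0,0,0,0,0,1.5],[0,0,0,0,0,0,0.4],[0,0,0,0,0,0,0.2],[0,0,0,0,0,0,0.2]]' 45; python3 -c "
from h import *
st()"
```

```text
clock: 4.0
tcp_pos: [0.6052, -0.1811, 0.0822]
orientation: [0.0, 0.695, 0.719, 0.0]
wrist_force: [0.2, -0.2, -0.2]
finger_gap: 0.0019
t 4.0 tcp [ 0.6052 -0.1811  0.0822] z [ 0.001 -0.    -1.   ] yaw_y 1.89 F [ 0.2 -0.2 -0.2] M [ 0.01 -0.02 -0.01] gap 0.0019 q [-0.42  0.48 -0.    1.09 -0.    1.12]
```

```bash
python3 - <<'E'
from h import *
st()
o=[]
for n in("scene","top"):
    c=vision.read_camera(n); b=(200,190,300,290) if n=="scene" else (340,200,440,300)
    o.append(cv2.resize(c["pixels"][b[1]:b[3],b[0]:b[2]],(400,400),interpolation=2))
save("g2.png",np.hstack(o))
E
```

```text
t 4.0 tcp [ 0.6052 -0.1811  0.0822] z [ 0.001 -0.    -1.   ] yaw_y 1.89 F [ 0.2 -0.2 -0.2] M [ 0.01 -0.02 -0.01] gap 0.0019 q [-0.42  0.48 -0.    1.09 -0.    1.12]
```

View pics/g2.png

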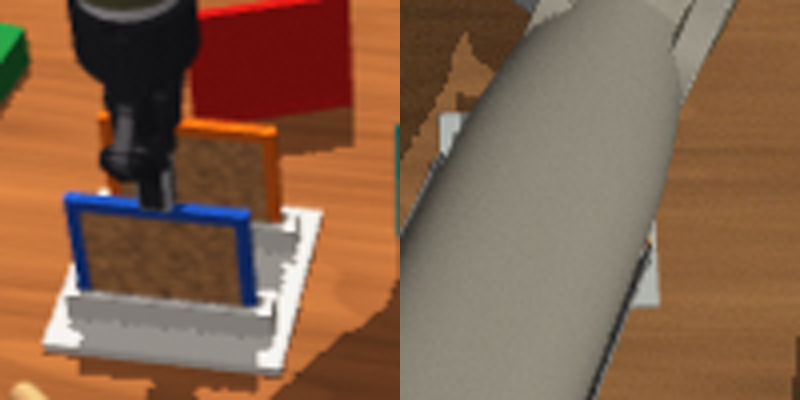

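```bash
python3 - <<'E'
from h import *
c=vision.read_camera("scene"); P,R=tool(); u=proj(c,[P,P+[0,0,.019],P+[0,0,.073],[.605,-.181,.113]]); print(u.round(1))
w=cloud(c); 
for v in range(222,258,2): print(v,[(w[v,x]*1000).round(0).tolist() for x in (236,239,242)])
b=(210,210,270,270); im=cv2.resize(c["pixels"][b[1]:b[3],b[0]:b[2]],None,fx=10,fy=10,interpolation=0)
im=im.copy()
for q in u: cv2.circle(im,tuple(((q-[210,210]+.5)*10).astype(int).tolist()),4,(0,255,0),-1)
save("g3.png",im)
E
```

```text
[[239.7 249.1]
 [239.1 243.9]
 [237.  228.4]
 [238.6 240.5]]
222 [[640.0, -168.0, 210.0], [624.0, -167.0, 196.0], [615.0, -162.0, 188.0]]
224 [[630.0, -173.0, 193.0], [620.0, -169.0, 185.0], [623.0, -160.0, 189.0]]
226 [[620.0, -177.0, 178.0], [624.0, -168.0, 182.0], [621.0, -161.0, 181.0]]
228 [[653.0, -165.0, 202.0], [622.0, -169.0, 174.0], [611.0, -166.0, 164.0]]
230 [[658.0, -164.0, 201.0], [621.0, -171.0, 166.0], [611.0, -166.0, 158.0]]
232 [[658.0, -165.0, 194.0], [635.0, -166.0, 173.0], [612.0, -167.0, 151.0]]
234 [[656.0, -166.0, 185.0], [636.0, -166.0, 167.0], [611.0, -168.0, 143.0]]
236 [[620.0, -180.0, 143.0], [636.0, -167.0, 160.0], [613.0, -168.0, 138.0]]
238 [[619.0, -182.0, 135.0], [620.0, -174.0, 137.0], [613.0, -168.0, 131.0]]
240 [[620.0, -182.0, 128.0], [619.0, -175.0, 129.0], [614.0, -168.0, 125.0]]
242 [[612.0, -186.0, 114.0], [617.0, -176.0, 120.0], [611.0, -170.0, 115.0]]
244 [[609.0, -188.0, 103.0], [613.0, -178.0, 109.0], [610.0, -171.0, 107.0]]
246 [[609.0, -189.0, 96.0], [610.0, -180.0, 98.0], [609.0, -172.0, 99.0]]
248 [[607.0, -190.0, 86.0], [611.0, -180.0, 92.0], [608.0, -173.0, 90.0]]
250 [[610.0, -190.0, 81.0], [610.0, -182.0, 83.0], [607.0, -175.0, 81.0]]
252 [[609.0, -191.0, 73.0], [609.0, -182.0, 75.0], [608.0, -175.0, 75.0]]
254 [[nan, nan, nan], [610.0, -183.0, 68.0], [610.0, -175.0, 70.0]]
256 [[612.0, -191.0, 61.0], [610.0, -184.0, 60.0], [607.0, -177.0, 59.0]]
```

View pics/g3.png

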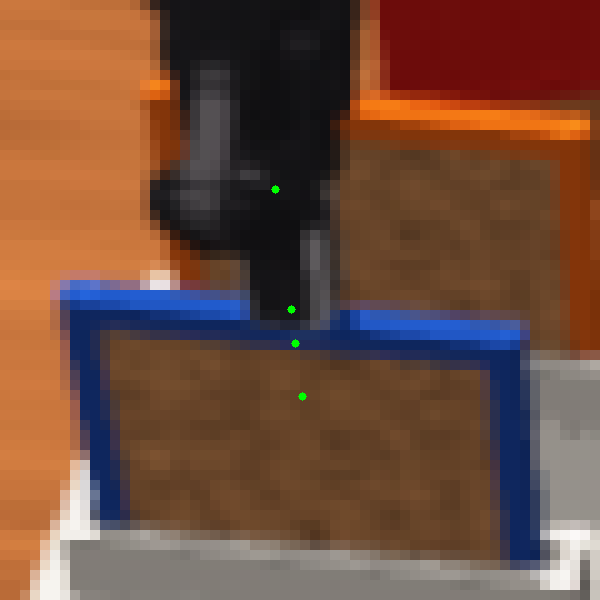

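The gap closed to 2 mm, not the panel's 8 mm, and in the picture the tips end at the upper edge, at crop (290,325). I'll lift slightly to learn what happened.

```bash
python3 -m inch '[[0,0,-1,0,0,0,0.2],[0,0,-1,0,0,0,0.2],[0,0,-1,0,0,0,0.2],[0,0,-1,0,0,0,0.2],[0,0,0,0,0,0,0.2]]'; python3 - <<'E'
from h import *
st()
c=vision.read_camera("scene"); P,R=tool(); u=proj(c,[P,P+[0,0,.019],P+[0,0,.073]]); print(u.round(1))
b=(195,190,275,270); im=cv2.resize(c["pixels"][b[1]:b[3],b[0]:b[2]],None,fx=7,fy=7,interpolation=0).copy()
for q in u: cv2.circle(im,tuple(((q-[b[0],b[1]]+.5)*7).astype(int).tolist()),3,(0,255,0),-1)
save("g4.png",im)
E
```

```text
clock: 4.65
tcp_pos: [0.6063, -0.1816, 0.1242]
orientation: [0.002, 0.695, 0.719, 0.001]
wrist_force: [-0.1, -0.3, 1.3]
finger_gap: 0.002
t 4.65 tcp [ 0.6063 -0.1816  0.1242] z [ 0.004 -0.002 -1.   ] yaw_y 1.9 F [-0.1 -0.3  1.3] M [-0.01 -0.01 -0.04] gap 0.002 q [-0.42  0.45  0.06  1.18 -0.    1.12]
[[238.  237.8]
 [237.3 232.4]
 [235.2 216.2]]
```

View pics/g4.png

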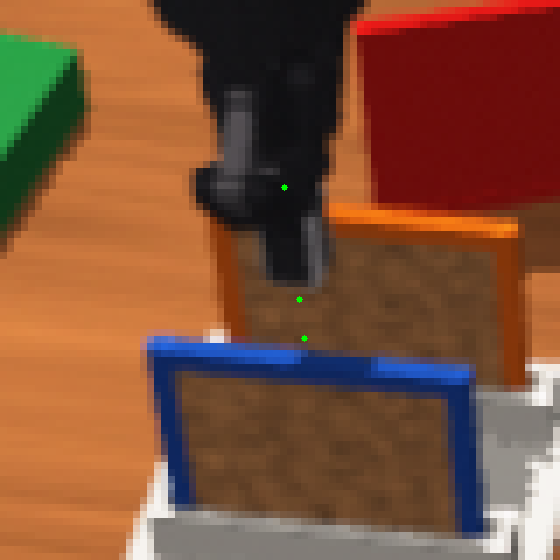

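The panel is still in its slot. The visible fingertips, at crop (297,285), sit well above the projection of the reported TCP at (304,338). I'll measure the real tip from depth.

```bash
python3 - <<'E'
from h import *
c=vision.read_camera("scene"); st(); w=cloud(c); g=c["pixels"].max(-1)
for v in range(216,236): 
    cols=[x for x in range(222,250) if g[v,x]<75]
    print(v,cols[:1],cols[-1:],[ (w[v,x]*1000).round(0).tolist() for x in (235,237,239)])
E
```

```text
t 4.75 tcp [ 0.6054 -0.1812  0.1223] z [ 0.001 -0.001 -1.   ] yaw_y 1.89 F [-0.  -0.5 -0.7] M [-0.01  0.02 -0.06] gap 0.0017 q [-0.42  0.45  0.06  1.18 -0.    1.12]
216 [223] [240] [[648.0, -166.0, 236.0], [621.0, -171.0, 212.0], [617.0, -167.0, 209.0]]
217 [223] [240] [[653.0, -164.0, 237.0], [620.0, -172.0, 207.0], [619.0, -167.0, 207.0]]
218 [223] [240] [[652.0, -165.0, 233.0], [637.0, -166.0, 220.0], [620.0, -167.0, 205.0]]
219 [224] [240] [[651.0, -166.0, 229.0], [634.0, -167.0, 214.0], [621.0, -167.0, 202.0]]
220 [225] [240] [[653.0, -165.0, 228.0], [638.0, -166.0, 215.0], [621.0, -167.0, 199.0]]
221 [226] [240] [[654.0, -165.0, 225.0], [638.0, -166.0, 212.0], [613.0, -170.0, 188.0]]
222 [227] [241] [[649.0, -167.0, 217.0], [636.0, -167.0, 206.0], [611.0, -171.0, 184.0]]
223 [229] [241] [[637.0, -172.0, 203.0], [641.0, -166.0, 208.0], [614.0, -171.0, 183.0]]
224 [233] [241] [[618.0, -180.0, 181.0], [620.0, -174.0, 185.0], [613.0, -171.0, 179.0]]
225 [233] [242] [[619.0, -180.0, 179.0], [621.0, -174.0, 182.0], [611.0, -172.0, 173.0]]
226 [233] [242] [[620.0, -180.0, 176.0], [622.0, -174.0, 180.0], [614.0, -172.0, 173.0]]
227 [233] [242] [[618.0, -181.0, 172.0], [619.0, -175.0, 174.0], [616.0, -171.0, 171.0]]
228 [233] [239] [[617.0, -182.0, 167.0], [619.0, -176.0, 169.0], [616.0, -172.0, 168.0]]
229 [233] [239] [[618.0, -182.0, 165.0], [618.0, -176.0, 166.0], [618.0, -171.0, 166.0]]
230 [234] [239] [[619.0, -181.0, 163.0], [619.0, -176.0, 163.0], [618.0, -172.0, 163.0]]
231 [] [] [[529.0, -216.0, 71.0], [530.0, -211.0, 72.0], [616.0, -173.0, 157.0]]
232 [] [] [[533.0, -216.0, 70.0], [526.0, -212.0, 65.0], [534.0, -204.0, 73.0]]
233 [] [] [[532.0, -216.0, 66.0], [529.0, -211.0, 64.0], [531.0, -205.0, 67.0]]
234 [] [] [[531.0, -217.0, 61.0], [530.0, -211.0, 61.0], [529.0, -206.0, 61.0]]
235 [] [] [[529.0, -218.0, 55.0], [530.0, -212.0, 57.0], [531.0, -206.0, 59.0]]
```

The real finger ends are about 36 mm above the reported TCP (depth gives z of about 0.158, the report 0.122), while x and y agree. I'll reopen and go lower by that amount.

```bash
python3 -m inch '[[0,0,0,0,0,0,5],[0,0,0,0,0,0,5],[0,0,0,0,0,0,5],[0,0,2,0,0,0,5],[0,0,2,0,0,0,5]]'; python3 -m inch '[[0,0,1.2,0,0,0,5],[0,0,1.2,0,0,0,5],[0,0,1,0,0,0,5],[0,0,0,0,0,0,5]]';  python3 - <<'E'
from h import *
st()
c=vision.read_camera("scene")
b=(195,190,275,270); im=cv2.resize(c["pixels"][b[1]:b[3],b[0]:b[2]],None,fx=7,fy=7,interpolation=0).copy()
save("g5.png",im)
w=cloud(c);g=c["pixels"].max(-1)
for v in range(238,262,2): print(v,[ (w[v,x]*1000).round(0).tolist() for x in (234,237,240)],g[v,234:242])
E
```

```text
clock: 5.25
tcp_pos: [0.6056, -0.1813, 0.0818]
orientation: [0.001, 0.695, 0.719, 0.0]
wrist_force: [0.3, 0.3, -1.0]
finger_gap: 0.0498
clock: 5.65
tcp_pos: [0.6041, -0.1806, 0.0461]
orientation: [-0.001, 0.695, 0.719, -0.0]
wrist_force: [0.1, -0.4, -0.6]
finger_gap: 0.0502
t 5.65 tcp [ 0.6041 -0.1806  0.0461] z [-0.002  0.001 -1.   ] yaw_y 1.89 F [ 0.1 -0.4 -0.6] M [-0.01 -0.03  0.04] gap 0.0502 q [-0.42  0.5  -0.05  1.02 -0.    1.12]
238 [[670.0, -167.0, 186.0], [657.0, -164.0, 174.0], [629.0, -167.0, 147.0]] [29 25 25 28 25 24 25 24]
240 [[671.0, -168.0, 179.0], [659.0, -165.0, 168.0], [633.0, -167.0, 144.0]] [23 20 18 27 32 25 24 41]
242 [[673.0, -167.0, 175.0], [661.0, -165.0, 164.0], [635.0, -167.0, 139.0]] [20 19 19 36 44 24 21 63]
244 [[667.0, -171.0, 162.0], [661.0, -165.0, 157.0], [636.0, -167.0, 132.0]] [20 21 19 17 20 23 20 54]
246 [[664.0, -172.0, 152.0], [664.0, -165.0, 154.0], [642.0, -165.0, 132.0]] [20 20 19 18 18 23 24 50]
248 [[657.0, -176.0, 138.0], [665.0, -165.0, 147.0], [644.0, -165.0, 127.0]] [28 25 21 20 18 23 37 57]
250 [[661.0, -175.0, 135.0], [660.0, -167.0, 136.0], [637.0, -169.0, 112.0]] [24 24 22 20 21 50 80 81]
252 [[642.0, -183.0, 108.0], [639.0, -176.0, 106.0], [634.0, -170.0, 102.0]] [24 21 21 22 20 46 82 85]
254 [[644.0, -183.0, 102.0], [643.0, -176.0, 103.0], [638.0, -170.0, 99.0]] [36 22 23 22 22 35 73 85]
256 [[nan, nan, nan], [640.0, -177.0, 93.0], [636.0, -171.0, 89.0]] [50 22 23 23 23 21 62 94]
258 [[608.0, -199.0, 49.0], [609.0, -190.0, 51.0], [634.0, -173.0, 79.0]] [ 99  98  90  82  85  86  90 100]
260 [[613.0, -198.0, 46.0], [609.0, -191.0, 44.0], [609.0, -183.0, 45.0]] [108 102  99  97 100 103 105 106]
```

View pics/g5.png

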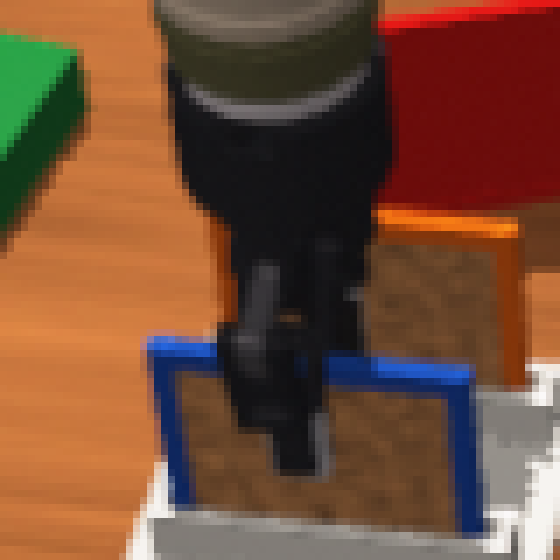

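The tips are now really in front of the cork, at crop (300,470) with z of about 0.085. Closing again.

```bash
python3 -m inch '[[0,0,0,0,0,0,3],[0,0,0,0,0,0,1.5],[0,0,0,0,0,0,0.4],[0,0,0,0,0,0,0.2],[0,0,0,0,0,0,0.2]]' 45; python3 -m inch '[[0,0,-0.5,0,0,0,0.2],[0,0,-0.5,0,0,0,0.2],[0,0,-1,0,0,0,0.2],[0,0,-1,0,0,0,0.2],[0,0,0,0,0,0,0.2]]'; python3 - <<'E'
from h import *
st()
c=vision.read_camera("scene")
b=(195,180,275,260); im=cv2.resize(c["pixels"][b[1]:b[3],b[0]:b[2]],None,fx=7,fy=7,interpolation=0).copy()
save("g6.png",im)
E
```

```text
clock: 6.2
tcp_pos: [0.6058, -0.1813, 0.0486]
orientation: [0.001, 0.695, 0.719, 0.0]
wrist_force: [0.6, 0.3, 4.7]
finger_gap: 0.0073
clock: 6.7
tcp_pos: [0.6056, -0.1815, 0.0798]
orientation: [0.001, 0.695, 0.719, 0.0]
wrist_force: [0.6, -0.9, -1.2]
finger_gap: 0.0073
t 6.7 tcp [ 0.6056 -0.1815  0.0798] z [ 0.002 -0.001 -1.   ] yaw_y 1.89 F [ 0.6 -0.9 -1.2] M [-0.08 -0.04 -0.  ] gap 0.0073 q [-0.42  0.48 -0.01  1.08 -0.    1.12]
```

View pics/g6.png

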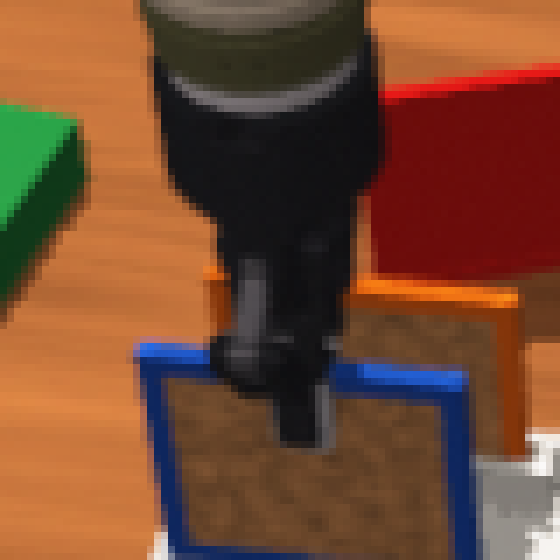

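Held: the gap is 7.3 mm and the panel has risen, with its rim at crop (150,355). Now I'll lift clear and carry it.

```bash
python3 -m inch '[[0,0,-3,0,0,0,0.2],[0,0,-3,0,0,0,0.2],[0,0,-3,0,0,0,0.2],[0,0,-3,0,0,0,0.2],[0,0,-1,0,0,0,0.2]]'; python3 -c "
from h import *
st();plan([.5842,.2173,.21],19.5)"
```

```text
clock: 7.25
tcp_pos: [0.6059, -0.1816, 0.211]
orientation: [0.002, 0.695, 0.719, 0.001]
wrist_force: [0.8, 0.6, -1.0]
finger_gap: 0.0074
t 7.25 tcp [ 0.6059 -0.1816  0.211 ] z [ 0.004 -0.002 -1.   ] yaw_y 1.89 F [ 0.8  0.6 -1. ] M [ 0.03 -0.05  0.  ] gap 0.0074 q [-0.42  0.42  0.23  1.38 -0.    1.12]
shift cm [ 3.994e+01 -8.600e-01  1.000e-02] rot deg [  0.19   0.16 -17.61]
```

```bash
python3 -m inch '[[2,0,0,0,0,0,0.2],[3,0,0,0,0,0,0.2],[3,0,0,0,0,0,0.2],[3,0,0,0,0,0,0.2],[3,0,0,0,0,0,0.2]]'; python3 -m inch '[[3,0,0,0,0,0,0.2],[3,-0.3,0,0,0,0,0.2],[3,-0.3,0,0,0,0,0.2],[3,-0.3,0,0,0,0,0.2],[3,0,0,0,0,0,0.2]]';  python3 -m inch '[[3,0,0,0,0,0,0.2],[3,0,0,0,0,0,0.2],[3,0,0,0,0,0,0.2],[2,0,0,0,0,0,0.2],[0,0,0,0,0,-3,0.2]]'; python3 -m inch '[[0,0,0,0,0,-3,0.2],[0,0,0,0,0,-4,0.2],[0,0,0,0,0,-4,0.2],[0,0,0,0,0,-3,0.2],[0,0,0,0,0,-0.6,0.2]]'; python3 -m inch '[[0,0,0,0,0,0,0.2],[0,0,0,0,0,0,0.2]]'; python3 - <<'E'
from h import *
st();plan([.5842,.2173,.15],19.5)
o=[]
for n in("scene","top"):
    c=vision.read_camera(n); b=(310,190,470,310) if n=="scene" else (180,170,340,290)
    o.append(cv2.resize(c["pixels"][b[1]:b[3],b[0]:b[2]],(400,300),interpolation=2))
save("p1.png",np.hstack(o))
E
```

```text
clock: 7.75
tcp_pos: [0.5988, -0.0389, 0.2054]
orientation: [-0.002, 0.695, 0.719, -0.001]
wrist_force: [0.3, -0.2, -1.3]
finger_gap: 0.0072
clock: 8.25
tcp_pos: [0.5842, 0.1104, 0.2055]
orientation: [-0.001, 0.695, 0.719, -0.001]
wrist_force: [0.6, -0.1, -1.6]
finger_gap: 0.0075
clock: 8.75
tcp_pos: [0.5806, 0.2218, 0.2051]
orientation: [-0.001, 0.674, 0.738, -0.001]
wrist_force: [0.5, -1.0, -1.9]
finger_gap: 0.0074
clock: 9.25
tcp_pos: [0.5811, 0.2189, 0.2055]
orientation: [-0.001, 0.577, 0.817, -0.001]
wrist_force: [0.3, -1.2, -0.8]
finger_gap: 0.0072
clock: 9.45
tcp_pos: [0.5822, 0.2186, 0.2069]
orientation: [-0.0, 0.577, 0.816, -0.001]
wrist_force: [-0.3, 0.1, -1.8]
finger_gap: 0.0075
t 9.45 tcp [0.5822 0.2186 0.2069] z [-0.001 -0.    -1.   ] yaw_y 19.46 F [-0.3  0.1 -1.8] M [ 0.03  0.01 -0.04] gap 0.0075 q [ 0.23  0.41  0.2   1.36 -0.    1.46]
shift cm [-0.19  0.15  5.69] rot deg [-0.08 -0.01 -0.04]
```

View pics/p1.png

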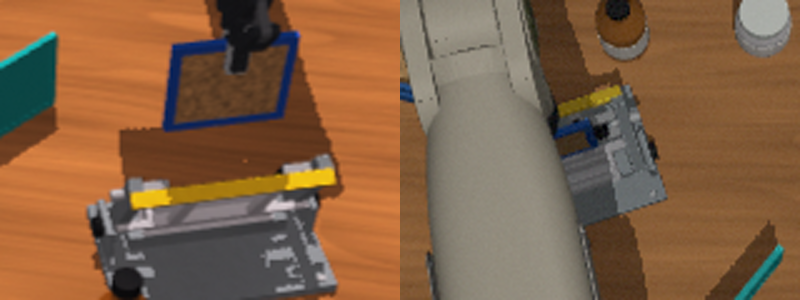

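```bash
cat > pf.py <<'E'
from h import *
from scipy.optimize import least_squares
def corners(p,yaw,tilt=0):
    a=np.radians(yaw); fx=np.array([np.cos(a),np.sin(a),0]); ly=np.array([-np.sin(a),np.cos(a),0]); z=np.array([0,0,1.])
    return [np.array(p)+.004*fx+y*ly+zz*z for y,zz in((-.06,0),(.06,0),(.06,.105),(-.06,.105))]
def fit(c,guess,yaw0,dbg=None):
    hsv=cv2.cvtColor(c["pixels"],cv2.COLOR_RGB2HSV).astype(int); w=cloud(c)
    near=np.hypot(w[...,0]-guess[0],w[...,1]-guess[1])<.1
    blue=(hsv[...,0]>100)&(hsv[...,0]<130)&(hsv[...,1]>110)&near
    # face plane depth
    q=np.array(proj(c,corners(guess,yaw0))); m=np.zeros((480,640),np.uint8); cv2.fillPoly(m,[q.astype(int)],1); m=cv2.erode(m,np.ones((5,5)))>0
    g=c["pixels"].max(-1); m&=(g>60)|blue
    a=np.radians(yaw0); fx=np.array([np.cos(a),np.sin(a),0]); d=(w[m]-np.array(guess))@fx; d=d[~np.isnan(d)]; print("face plane offset (should be 4mm)",np.median(d).round(4),len(d), "z-slope",np.polyfit(w[m][~np.isnan(w[m][:,0])][:,2],d,1)[0].round(3))
    return blue,q
E
python3 - <<'E'
from pf import *
c=vision.read_camera("scene"); P,R=tool(); g=[P[0],P[1],P[2]-.0406]
b,q=fit(c,g,19.46); print(q.round(1))
im=cv2.resize(c["pixels"][190:260,360:450],None,fx=8,fy=8,interpolation=cv2.INTER_CUBIC)
cv2.polylines(im,[((q-[360,190]+.5)*8).astype(np.int32)],True,(0,255,0),1); save("pf.png",im)
E
```

```text
face plane offset (should be 4mm) 0.0042 1202 z-slope 0.031
[[374.9 242.1]
 [422.6 236.5]
 [429.4 203.5]
 [378.9 209. ]]
```

View pics/pf.png

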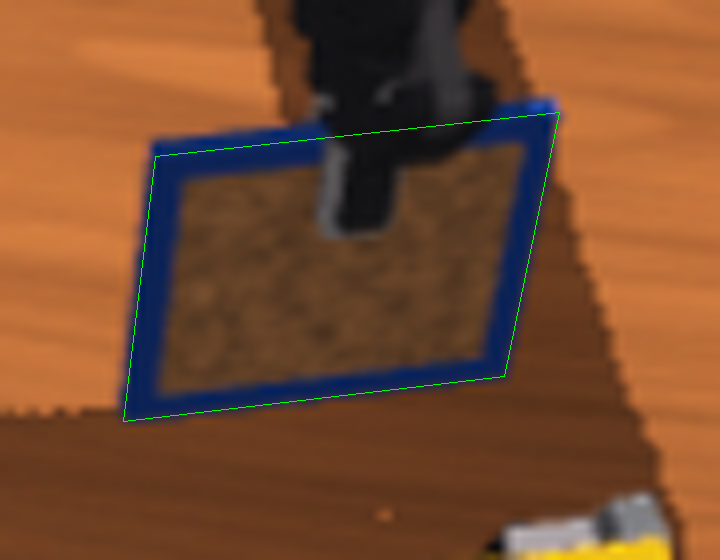

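The model outline built from the robot pose matches the panel rim within about 1 px: corners at crop (124,420), (505,376) and (558,113). The panel is centred on the tool, so I can lower it.

```bash
python3 -m inch '[[-0.2,0.15,1,0,0,0,0.2],[0,0,2.5,0,0,0,0.2],[0,0,2.5,0,0,0,0.2],[0,0,2.5,0,0,0,0.2],[0,0,1.2,0,0,0,0.2]]'; python3 -m inch '[[0,0,0,0,0,0,0.2],[0,0,0,0,0,0,0.2],[0,0,0,0,0,0,0.2]]'; python3 - <<'E'
from h import *
st();plan([.5842,.2173,.0775],19.5)
o=[]
for n in("scene","top"):
    c=vision.read_camera(n); b=(340,220,460,310) if n=="scene" else (190,190,310,280)
    o.append(cv2.resize(c["pixels"][b[1]:b[3],b[0]:b[2]],(400,300),interpolation=2))
save("p2.png",np.hstack(o))
E
```

```text
clock: 10.1
tcp_pos: [0.5832, 0.2165, 0.1075]
orientation: [-0.001, 0.577, 0.817, -0.002]
wrist_force: [-0.3, -0.8, -1.5]
finger_gap: 0.0073
clock: 10.4
tcp_pos: [0.586, 0.2173, 0.1122]
orientation: [0.001, 0.577, 0.817, 0.001]
wrist_force: [0.2, -0.2, -0.5]
finger_gap: 0.0075
t 10.4 tcp [0.586  0.2173 0.1122] z [ 0.003  0.    -1.   ] yaw_y 19.49 F [ 0.2 -0.2 -0.5] M [-0.03 -0.04 -0.06] gap 0.0075 q [ 0.23  0.44  0.02  1.15 -0.    1.46]
shift cm [ 0.06 -0.18  3.47] rot deg [ 0.15  0.02 -0.01]
```

View pics/p2.png

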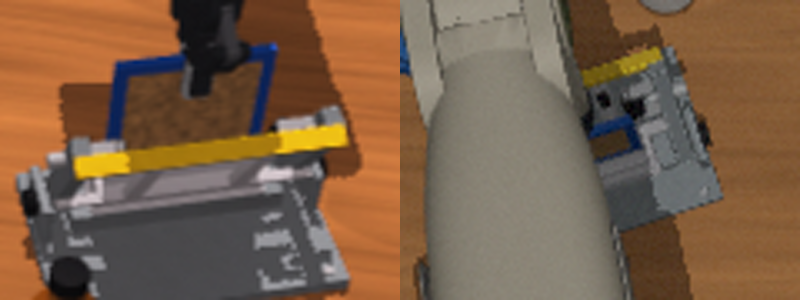

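```bash
python3 -m inch '[[0,0,0,0,0,0,0.2],[0,0,0,0,0,0,0.2],[0,0,0,0,0,0,0.2],[0,0,0,0,0,0,0.2],[0,0,0,0,0,0,0.2]]'; python3 -m inch '[[0,0,0.4,0,0,0,0.2],[0,0,0.4,0,0,0,0.2],[0,0,0.4,0,0,0,0.2],[0,0,0,0,0,0,0.2],[0,0,0,0,0,0,0.2]]';python3 -c "
from h import *
st();plan([.5842,.2173,.0775],19.5)"
```

```text
clock: 11.0
tcp_pos: [0.5849, 0.217, 0.1106]
orientation: [0.0, 0.577, 0.817, -0.0]
wrist_force: [0.1, 0.1, -2.0]
finger_gap: 0.0073
clock: 11.5
tcp_pos: [0.5847, 0.217, 0.0984]
orientation: [-0.0, 0.577, 0.817, -0.0]
wrist_force: [-0.2, -0.5, -1.1]
finger_gap: 0.0073
t 11.5 tcp [0.5847 0.217  0.0984] z [-0.001 -0.    -1.   ] yaw_y 19.5 F [-0.2 -0.5 -1.1] M [ 0.01 -0.03 -0.  ] gap 0.0073 q [ 0.23  0.45 -0.    1.12 -0.    1.46]
shift cm [ 0.04 -0.03  2.09] rot deg [-0.03  0.   -0.  ]
```

Bottom edge is now at about 0.058. Going down slowly while watching force.

```bash
python3 -m inch '[[0,0,0.3,0,0,0,0.2],[0,0,0.3,0,0,0,0.2],[0,0,0,0,0,0,0.2]]'; python3 -m inch '[[0,0,0.3,0,0,0,0.2],[0,0,0.3,0,0,0,0.2],[0,0,0,0,0,0,0.2]]';python3 -c "
from h import *
st()"
```

```text
clock: 11.8
tcp_pos: [0.5846, 0.217, 0.0921]
orientation: [-0.0, 0.577, 0.817, -0.0]
wrist_force: [0.0, -0.9, -1.3]
finger_gap: 0.0073
clock: 12.1
tcp_pos: [0.5845, 0.217, 0.086]
orientation: [-0.0, 0.577, 0.817, -0.0]
wrist_force: [-0.1, -0.3, -1.0]
finger_gap: 0.0073
t 12.1 tcp [0.5845 0.217  0.086 ] z [-0.001 -0.    -1.   ] yaw_y 19.5 F [-0.1 -0.3 -1. ] M [0.01 0.04 0.05] gap 0.0073 q [ 0.23  0.46 -0.02  1.09 -0.    1.46]
```

```bash
python3 -m inch '[[0,0,0.3,0,0,0,0.2],[0,0,0.2,0,0,0,0.2],[0,0,0,0,0,0,0.2]]'; python3 -m inch '[[0,0,0.2,0,0,0,0.2],[0,0,0,0,0,0,0.2]]';python3 -m inch '[[0,0,0.15,0,0,0,0.2],[0,0,0,0,0,0,0.2]]';python3 -c "
from h import *
st()"
```

```text
clock: 12.4
tcp_pos: [0.5846, 0.217, 0.0812]
orientation: [-0.0, 0.577, 0.817, -0.0]
wrist_force: [0.8, 0.3, -1.3]
finger_gap: 0.0075
clock: 12.6
tcp_pos: [0.5847, 0.217, 0.0794]
orientation: [-0.0, 0.577, 0.817, -0.0]
wrist_force: [0.0, -0.2, -1.1]
finger_gap: 0.0075
clock: 12.8
tcp_pos: [0.5854, 0.2173, 0.0787]
orientation: [0.0, 0.577, 0.817, 0.001]
wrist_force: [1.5, 0.9, 0.6]
finger_gap: 0.007
t 12.8 tcp [0.5854 0.2173 0.0787] z [ 0.001  0.    -1.   ] yaw_y 19.5 F [1.5 0.9 0.6] M [ 0.11 -0.1   0.04] gap 0.007 q [ 0.23  0.46 -0.03  1.07  0.    1.46]
```

```bash
python3 -m inch '[[0,0,0,0,0,0,1.2],[0,0,0,0,0,0,2],[0,0,0,0,0,0,3],[0,0,0,0,0,0,3],[0,0,0,0,0,0,3]]'; python3 - <<'E'
from h import *
st()
o=[]
for n in("scene","top"):
    c=vision.read_camera(n); b=(340,220,460,310) if n=="scene" else (190,190,310,280)
    o.append(cv2.resize(c["pixels"][b[1]:b[3],b[0]:b[2]],(400,300),interpolation=2))
save("p3.png",np.hstack(o))
E
```

```text
clock: 13.3
tcp_pos: [0.5849, 0.217, 0.0781]
orientation: [0.0, 0.577, 0.817, -0.0]
wrist_force: [-0.2, -0.1, -0.5]
finger_gap: 0.03
t 13.3 tcp [0.5849 0.217  0.0781] z [-0. -0. -1.] yaw_y 19.49 F [-0.2 -0.1 -0.5] M [0.05 0.03 0.03] gap 0.03 q [ 0.23  0.46 -0.03  1.07 -0.    1.46]
```

View pics/p3.png

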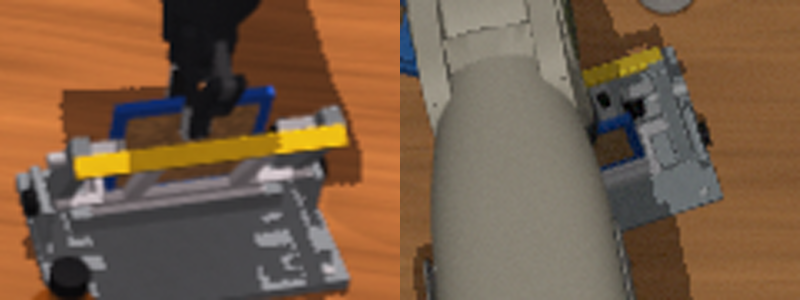

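The panel stands in the trough between the open fingers, with its top edge at crop (190,105). Now I'll withdraw straight up.

```bash
python3 -m inch '[[0,0,-1,0,0,0,3],[0,0,-1,0,0,0,3],[0,0,-1.5,0,0,0,3],[0,0,-2,0,0,0,3],[0,0,-3,0,0,0,3]]'; python3 -m inch '[[0,-3,-2,0,0,0,3],[0,-4,0,0,0,0,2],[0,-4,0,0,0,0,1],[0,0,0,0,0,0,0],[0,0,0,0,0,0,0]]'; python3 - <<'E'
from h import *
st()
o=[]
for n in("scene","top"):
    c=vision.read_camera(n); np.savez(n+"1.npz",**{k:c[k] for k in("pixels","depth","mtx","T")}); b=(340,220,460,310) if n=="scene" else (190,190,310,280)
    o.append(cv2.resize(c["pixels"][b[1]:b[3],b[0]:b[2]],(400,300),interpolation=2))
save("p4.png",np.hstack(o))
E
```

```text
clock: 13.9
tcp_pos: [0.5841, 0.2169, 0.1636]
orientation: [-0.001, 0.577, 0.817, -0.001]
wrist_force: [-0.2, 0.7, 0.5]
finger_gap: 0.03
clock: 14.4
tcp_pos: [0.4811, 0.1804, 0.1847]
orientation: [0.001, 0.577, 0.817, 0.001]
wrist_force: [1.0, 0.2, 0.3]
finger_gap: 0.0
t 14.4 tcp [0.4811 0.1804 0.1847] z [ 0.002  0.    -1.   ] yaw_y 19.49 F [1.  0.2 0.3] M [ 0.01 -0.04  0.03] gap 0.0 q [ 0.2   0.2  -0.14  1.23 -0.    1.43]
```

View pics/p4.png

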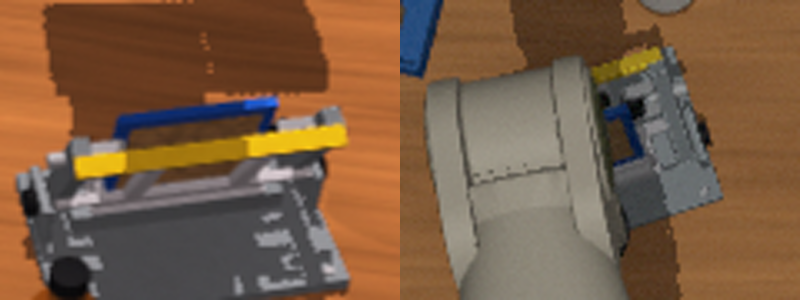

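The panel leans on the rollers, its upper edge visible behind the bar at crop (195,110). Next I'll tilt the closed fingers forward and measure where the real tip is.

```bash
python3 -m inch '[[0,-1,-1,-8,0,0,0],[0,-1,-1,-8,0,0,0],[0,-1,-1,-8,0,0,0],[0,-1,-1,-8,0,0,0],[0,-1,-1,-8,0,0,0]]'; python3 -m inch '[[0,0,0,-5,0,0,0],[0,0,0,0,0,0,0],[0,0,0,0,0,0,0],[0,0,0,0,0,0,0]]'; python3 - <<'E'
from h import *
st(); P,R=tool(); z=R.as_matrix()[:,2]
o=[]
c=vision.read_camera("scene"); u=proj(c,[P,P-.019*z,P-.036*z,P-.073*z,P+[0,0,.036]]); print(u.round(1))
b=(330,170,450,290) ; im=cv2.resize(c["pixels"][b[1]:b[3],b[0]:b[2]],None,fx=5,fy=5,interpolation=2)
for i,q in enumerate(u): cv2.circle(im,tuple(((q-[b[0],b[1]]+.5)*5).astype(int).tolist()),3,[(0,255,0),(0,255,255),(255,0,0),(255,255,0),(255,0,255)][i],-1)
save("t1.png",im)
E
```

```text
clock: 15.0
tcp_pos: [0.4255, 0.1605, 0.2195]
orientation: [0.2, 0.541, 0.767, 0.282]
wrist_force: [-1.1, -0.4, 1.5]
finger_gap: -0.0001
clock: 15.4
tcp_pos: [0.4266, 0.1602, 0.2199]
orientation: [0.222, 0.533, 0.754, 0.313]
wrist_force: [0.4, -0.0, -0.0]
finger_gap: -0.0
t 15.4 tcp [0.4266 0.1602 0.2199] z [ 0.668  0.236 -0.706] yaw_y 19.56 F [ 0.4 -0.  -0. ] M [-0.25  0.52  0.01] gap -0.0 q [ 0.01 -0.59 -0.99  0.41  0.23  1.33]
[[381.6 179.5]
 [380.7 172.2]
 [379.9 165.7]
 [378.3 151.5]
 [382.9 168.1]]
```

View pics/t1.png

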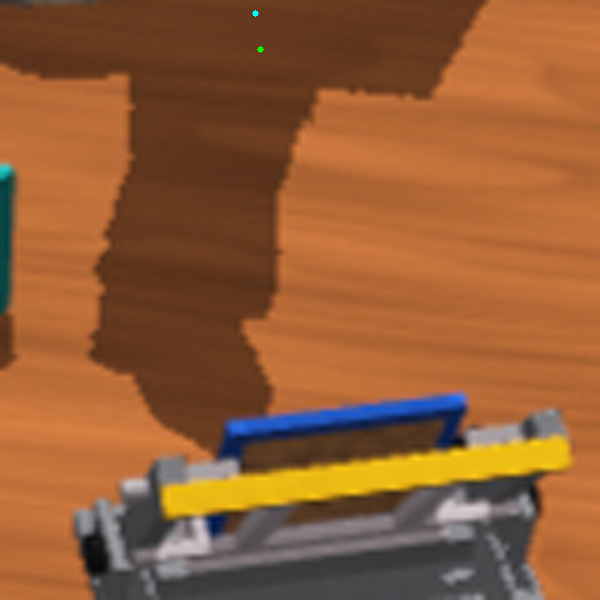

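```bash
python3 - <<'E'
from h import *
P,R=tool(); z=R.as_matrix()[:,2]
c=vision.read_camera("scene"); u=proj(c,[P,P-.036*z,P-.073*z,P+[0,0,.036]]); w=cloud(c)
b=(330,90,430,190) ; im=cv2.resize(c["pixels"][b[1]:b[3],b[0]:b[2]],None,fx=6,fy=6,interpolation=2)
for i,q in enumerate(u): cv2.circle(im,tuple(((q-[b[0],b[1]]+.5)*6).astype(int).tolist()),3,[(0,255,0),(255,0,0),(255,255,0),(255,0,255)][i],-1)
save("t2.png",im)
for v in range(140,182,3): print(v,[(w[v,x]*1000).round(0).tolist() for x in (374,379,384)])
E
```

```text
140 [[375.0, 129.0, 303.0], [395.0, 142.0, 317.0], [392.0, 155.0, 317.0]]
143 [[377.0, 130.0, 295.0], [396.0, 143.0, 309.0], [379.0, 155.0, 299.0]]
146 [[363.0, 130.0, 277.0], [397.0, 144.0, 301.0], [391.0, 156.0, 298.0]]
149 [[370.0, 131.0, 273.0], [392.0, 145.0, 289.0], [390.0, 157.0, 289.0]]
152 [[379.0, 132.0, 269.0], [395.0, 145.0, 282.0], [nan, nan, nan]]
155 [[9.0, 122.0, 5.0], [398.0, 146.0, 275.0], [387.0, 159.0, 268.0]]
158 [[15.0, 123.0, -3.0], [399.0, 147.0, 266.0], [399.0, 160.0, 268.0]]
161 [[34.0, 125.0, -2.0], [408.0, 148.0, 263.0], [401.0, 161.0, 260.0]]
164 [[63.0, 127.0, 7.0], [408.0, 149.0, 254.0], [408.0, 162.0, 255.0]]
167 [[71.0, 128.0, 0.0], [411.0, 150.0, 247.0], [409.0, 163.0, 247.0]]
170 [[85.0, 130.0, -2.0], [77.0, 146.0, -6.0], [86.0, 163.0, 3.0]]
173 [[104.0, 131.0, -0.0], [104.0, 148.0, 2.0], [97.0, 164.0, -1.0]]
176 [[122.0, 133.0, 0.0], [116.0, 149.0, -1.0], [114.0, 165.0, -1.0]]
179 [[138.0, 134.0, 1.0], [138.0, 150.0, 3.0], [137.0, 166.0, 4.0]]
```

View pics/t2.png

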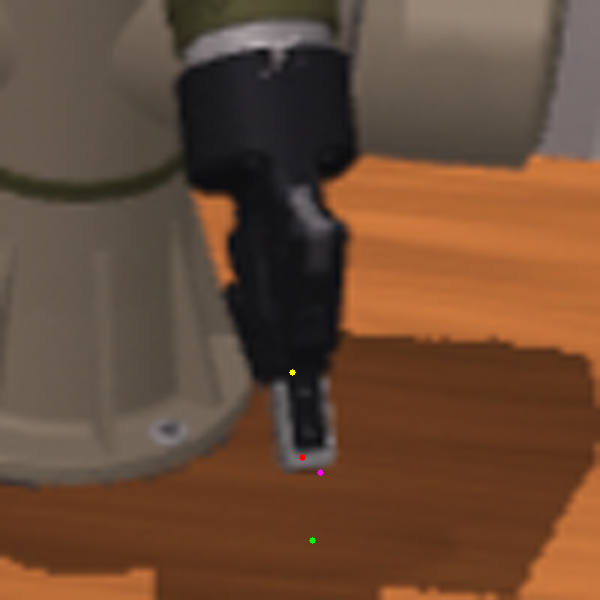

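The real tip, at crop (302,460), lies 34–36 mm back from the reported TCP along the tool axis. I'll plan the press with that offset.

```bash
cat >> h.py <<'E'
F0=np.array([.5798,.2157]); YW=19.5
def rk(d,h,lat=0,tilt=45,off=.034):
    a=np.radians(YW); fx=np.array([np.cos(a),np.sin(a)]); l=np.array([-fx[1],fx[0]]); t=np.radians(tilt)
    e=F0+fx*d+l*lat; return np.r_[e+fx*np.sin(t)*off,h-np.cos(t)*off]
def rks(off=.034):
    P,R=tool(); z=R.as_matrix()[:,2]; E=P-off*z; a=np.radians(YW); fx=np.array([np.cos(a),np.sin(a)]); l=np.array([-fx[1],fx[0]]); s=get_state(); f=s["wrist_force"]
    print("t",round(float(s["clock"]),2),"tip fwd/lat/z mm",((E[:2]-F0)@fx*1000).round(1),((E[:2]-F0)@l*1000).round(1),(E[2]*1000).round(1),"tilt",np.degrees(np.arccos(-z[2])).round(1),"F fwd/lat/z",(f[:2]@fx).round(1),(f[:2]@l).round(1),round(float(f[2]),1),"q",np.round(s["joint_pos"],2))
E
python3 -c "
from h import *
rks(); plan(rk(-.06,.15),19.5,45); plan(rk(0,.115),19.5,45)"
```

```text
t 15.5 tip fwd/lat/z mm -187.3 -0.8 243.0 tilt 45.0 F fwd/lat/z 0.5 0.1 -0.6 q [ 0.01 -0.59 -0.99  0.41  0.23  1.33]
shift cm [ 0.08  2.42 15.58] rot deg [0.03 0.   0.04]
shift cm [ 0.08  4.18 22.3 ] rot deg [0.03 0.   0.04]
```

```bash
python3 -m inch '[[0,0.5,3,0,0,0,0],[0,0.5,4,0,0,0,0],[0,0.5,4,0,0,0,0],[0,0.5,3,0,0,0,0],[0,0.4,1.6,0,0,0,0]]'; python3 -m inch '[[0,0,0,0,0,0,0],[0,0,0,0,0,0,0],[0,0,0,0,0,0,0]]'; python3 - <<'E'
from h import *
rks(); plan(rk(0,.115),19.5,45)
o=[]
for n in("scene","top"):
    c=vision.read_camera(n); b=(340,200,460,290) if n=="scene" else (190,190,310,280)
    o.append(cv2.resize(c["pixels"][b[1]:b[3],b[0]:b[2]],(400,300),interpolation=2))
save("t3.png",np.hstack(o))
E
```

```text
clock: 16.0
tcp_pos: [0.5478, 0.2042, 0.1237]
orientation: [0.218, 0.534, 0.756, 0.31]
wrist_force: [-0.7, -0.3, 0.8]
finger_gap: -0.0
clock: 16.3
tcp_pos: [0.5457, 0.2032, 0.1264]
orientation: [0.22, 0.534, 0.755, 0.311]
wrist_force: [0.1, -0.3, 0.0]
finger_gap: -0.0001
t 16.3 tip fwd/lat/z mm -60.2 -0.4 150.5 tilt 44.8 F fwd/lat/z 0.0 -0.3 0.0 q [ 0.14 -0.11 -1.01 -0.1   0.14  1.42]
shift cm [0.04 1.79 6.76] rot deg [-0.24 -0.02  0.01]
```

View pics/t3.png

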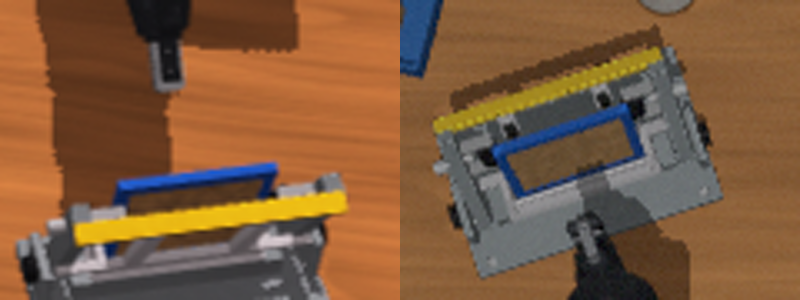

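The top view shows the panel at (570,150) leaning on both rollers, centred, with the closed fingers lined up in front at (587,230). Joint 3 is near its limit, so I'll reduce the tilt to about 33°.

```bash
python3 -m inch '[[0,0,0,6,0,0,0],[0,0,0,6,0,0,0],[0,0,0,0,0,0,0],[0,0,0,0,0,0,0]]'; python3 -c "
from h import *
rks(); plan(rk(-.005,.118,tilt=33),19.5,33)"
```

```text
clock: 16.8
tcp_pos: [0.547, 0.2033, 0.1277]
orientation: [0.164, 0.553, 0.783, 0.232]
wrist_force: [-0.0, 0.7, 0.2]
finger_gap: -0.0003
t 16.8 tip fwd/lat/z mm -53.6 -0.7 156.2 tilt 33.1 F fwd/lat/z 0.2 0.7 0.2 q [ 0.16 -0.05 -0.77  0.28  0.1   1.42]
shift cm [0.07 1.99 5.85] rot deg [0.06 0.01 0.02]
```

```bash
python3 -m inch '[[0,0.5,1.5,0,0,0,0],[0,0.5,1.5,0,0,0,0],[0,0.5,1.5,0,0,0,0],[0,0.5,1.3,0,0,0,0],[0,0,0,0,0,0,0]]'; python3 -m inch '[[0,0,0,0,0,0,0],[0,0,0,0,0,0,0],[0,0,0,0,0,0,0]]'; python3 - <<'E'
from h import *
rks(); plan(rk(.01,.112,tilt=33),19.5,33)
o=[]
for n in("scene","top"):
    c=vision.read_camera(n); b=(340,200,460,290) if n=="scene" else (190,190,310,280)
    o.append(cv2.resize(c["pixels"][b[1]:b[3],b[0]:b[2]],(400,300),interpolation=2))
save("t4.png",np.hstack(o))
E
```

```text
clock: 17.3
tcp_pos: [0.5897, 0.2189, 0.0859]
orientation: [0.162, 0.554, 0.784, 0.23]
wrist_force: [-1.1, 0.1, 0.4]
finger_gap: 0.0003
clock: 17.6
tcp_pos: [0.5907, 0.219, 0.0886]
orientation: [0.163, 0.554, 0.783, 0.231]
wrist_force: [0.4, 0.2, 0.3]
finger_gap: -0.0001
t 17.6 tip fwd/lat/z mm -7.1 -0.5 117.1 tilt 32.8 F fwd/lat/z 0.5 0.0 0.3 q [ 0.18  0.1  -0.73  0.18  0.09  1.44]
shift cm [0.05 1.17 1.36] rot deg [-0.18 -0.01  0.  ]
```

View pics/t4.png

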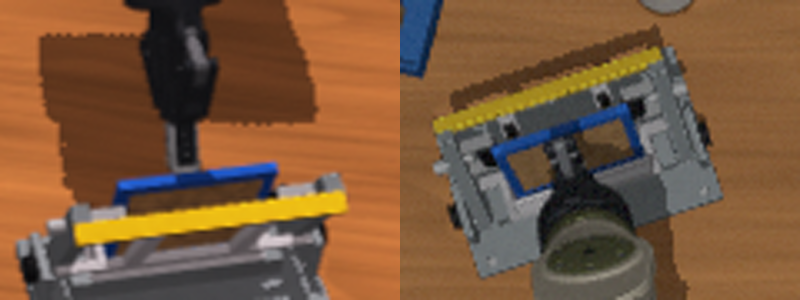

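```bash
python3 -m inch '[[0,0.45,0.6,0,0,0,0],[0,0.3,0.4,0,0,0,0],[0,0,0,0,0,0,0],[0,0,0,0,0,0,0]]'; python3 -c "
from h import *
rks()"; python3 -m inch '[[0,0.18,0.24,0,0,0,0],[0,0,0,0,0,0,0]]';  python3 -c "
from h import *
rks()";python3 -m inch '[[0,0.18,0.24,0,0,0,0],[0,0,0,0,0,0,0]]';  python3 -c "
from h import *
rks()"
```

```text
clock: 18.1
tcp_pos: [0.6022, 0.2232, 0.0834]
orientation: [0.162, 0.554, 0.784, 0.23]
wrist_force: [0.2, -0.6, 0.0]
finger_gap: 0.0002
t 18.1 tip fwd/lat/z mm 5.2 -0.5 112.0 tilt 32.7 F fwd/lat/z -0.0 -0.6 0.0 q [ 0.19  0.13 -0.71  0.17  0.08  1.44]
clock: 18.3
tcp_pos: [0.605, 0.2241, 0.0826]
orientation: [0.163, 0.554, 0.784, 0.23]
wrist_force: [-1.4, -0.3, -0.3]
finger_gap: -0.0001
t 18.3 tip fwd/lat/z mm 8.2 -0.5 111.2 tilt 32.8 F fwd/lat/z -1.4 0.1 -0.3 q [ 0.19  0.13 -0.71  0.17  0.08  1.44]
clock: 18.5
tcp_pos: [0.6071, 0.2249, 0.0815]
orientation: [0.162, 0.554, 0.784, 0.23]
wrist_force: [-4.0, -0.8, 4.5]
finger_gap: -0.0
t 18.5 tip fwd/lat/z mm 10.4 -0.4 110.1 tilt 32.7 F fwd/lat/z -4.0 0.5 4.5 q [ 0.19  0.14 -0.7   0.17  0.08  1.44]
```

```bash
for i in 1; do :; done; python3 -m inch '[[0,0.2,0.2,0,0,0,0],[0,0,0,0,0,0,0]]';  python3 -c "
from h import *
rks()";python3 -m inch '[[0,0.2,0.2,0,0,0,0],[0,0,0,0,0,0,0]]';  python3 -c "
from h import *
rks()";python3 -m inch '[[0,0.2,0.2,0,0,0,0],[0,0,0,0,0,0,0]]';  python3 -c "
from h import *
rks()"
```

```text
clock: 18.7
tcp_pos: [0.6087, 0.2255, 0.081]
orientation: [0.162, 0.554, 0.784, 0.23]
wrist_force: [-12.4, -4.4, 11.4]
finger_gap: 0.0004
t 18.7 tip fwd/lat/z mm 12.1 -0.4 109.6 tilt 32.7 F fwd/lat/z -13.2 -0.0 11.4 q [ 0.19  0.14 -0.7   0.17  0.08  1.44]
clock: 18.9
tcp_pos: [0.6115, 0.2266, 0.0805]
orientation: [0.162, 0.554, 0.784, 0.23]
wrist_force: [-8.2, -2.6, 7.7]
finger_gap: 0.0002
t 18.9 tip fwd/lat/z mm 15.1 -0.3 109.1 tilt 32.7 F fwd/lat/z -8.6 0.3 7.7 q [ 0.19  0.15 -0.69  0.17  0.08  1.44]
clock: 19.1
tcp_pos: [0.6143, 0.2275, 0.0796]
orientation: [0.162, 0.554, 0.784, 0.23]
wrist_force: [-5.9, -2.9, 5.6]
finger_gap: -0.0001
t 19.1 tip fwd/lat/z mm 18.2 -0.4 108.2 tilt 32.7 F fwd/lat/z -6.6 -0.8 5.6 q [ 0.19  0.15 -0.69  0.16  0.08  1.44]
```

The force peaked at about 17 N and is now falling, so the panel is passing the rollers. I'll keep going to the hard stop.

```bash
python3 -m inch '[[0,0.15,0.2,0,0,0,0],[0,0.15,0.2,0,0,0,0],[0,0,0,0,0,0,0]]';  python3 -c "
from h import *
rks()";python3 -m inch '[[0,0.15,0.2,0,0,0,0],[0,0.1,0.15,0,0,0,0],[0,0,0,0,0,0,0]]';  python3 -c "
from h import *
rks()";python3 -m inch '[[0,0.15,0.2,0,0,0,0],[0,0,0,0,0,0,0]]';  python3 -c "
from h import *
rks()"
```

```text
clock: 19.4
tcp_pos: [0.6191, 0.2292, 0.0779]
orientation: [0.162, 0.554, 0.784, 0.23]
wrist_force: [-4.0, -1.7, 4.1]
finger_gap: -0.0005
t 19.4 tip fwd/lat/z mm 23.2 -0.4 106.5 tilt 32.7 F fwd/lat/z -4.3 -0.3 4.1 q [ 0.19  0.16 -0.68  0.16  0.08  1.45]
clock: 19.7
tcp_pos: [0.6237, 0.2307, 0.0765]
orientation: [0.163, 0.554, 0.783, 0.23]
wrist_force: [0.6, -0.2, 0.3]
finger_gap: -0.0
t 19.7 tip fwd/lat/z mm 28.0 -0.5 105.1 tilt 32.8 F fwd/lat/z 0.5 -0.4 0.3 q [ 0.19  0.18 -0.67  0.16  0.08  1.45]
clock: 19.9
tcp_pos: [0.6259, 0.2315, 0.0755]
orientation: [0.163, 0.554, 0.784, 0.23]
wrist_force: [-0.7, 0.5, 0.4]
finger_gap: 0.0002
t 19.9 tip fwd/lat/z mm 30.4 -0.5 104.1 tilt 32.8 F fwd/lat/z -0.5 0.7 0.4 q [ 0.19  0.18 -0.67  0.16  0.08  1.45]
```

Force has dropped to zero, so the panel has probably snapped past. I'll continue gently until I feel the hard stop.

```bash
python3 -m inch '[[0,0.1,0.17,0,0,0,0],[0,0,0,0,0,0,0]]';  python3 -c "
from h import *
rks()";python3 -m inch '[[0,0.1,0.17,0,0,0,0],[0,0,0,0,0,0,0]]';  python3 -c "
from h import *
rks()";python3 -m inch '[[0,0.05,0.09,0,0,0,0],[0,0,0,0,0,0,0]]';  python3 -c "
from h import *
rks()"
```

```text
clock: 20.1
tcp_pos: [0.6265, 0.2317, 0.0752]
orientation: [0.163, 0.554, 0.784, 0.23]
wrist_force: [-10.7, -4.3, 10.6]
finger_gap: -0.0003
t 20.1 tip fwd/lat/z mm 31.0 -0.5 103.8 tilt 32.7 F fwd/lat/z -11.5 -0.5 10.6 q [ 0.2   0.18 -0.67  0.16  0.08  1.45]
clock: 20.3
tcp_pos: [0.627, 0.2319, 0.0749]
orientation: [0.163, 0.554, 0.784, 0.23]
wrist_force: [-24.3, -9.2, 24.8]
finger_gap: -0.0002
t 20.3 tip fwd/lat/z mm 31.5 -0.5 103.5 tilt 32.7 F fwd/lat/z -26.0 -0.6 24.8 q [ 0.2   0.18 -0.66  0.16  0.08  1.45]
clock: 20.5
tcp_pos: [0.6272, 0.2319, 0.0748]
orientation: [0.163, 0.554, 0.784, 0.229]
wrist_force: [-31.9, -11.9, 32.2]
finger_gap: 0.0002
t 20.5 tip fwd/lat/z mm 31.7 -0.5 103.4 tilt 32.7 F fwd/lat/z -34.1 -0.6 32.2 q [ 0.2   0.18 -0.66  0.16  0.08  1.45]
```

Hard stop is reached at E forward of about 31.5 mm, as predicted for home. The last step went to about 47 N on the wrist, a bit above the 40 N guideline but below the limit. Backing off and looking.

```bash
python3 -m inch '[[0,-0.15,-0.3,0,0,0,0],[0,-0.5,-1,0,0,0,0],[0,-1,-2,0,0,0,0],[0,-1.5,-3,0,0,0,0],[0,-1,-3,0,0,0,0]]'; python3 -m inch '[[0,-1,-3,0,0,0,0],[0,-1,-3,0,0,0,0],[0,0,0,0,0,0,0],[0,0,0,0,0,0,0]]'; python3 - <<'E'
from h import *
rks()
o=[]
for n in("scene","top"):
    c=vision.read_camera(n); np.savez(n+"2.npz",**{k:c[k] for k in("pixels","depth","mtx","T")}); b=(340,220,460,310) if n=="scene" else (190,190,310,280)
    o.append(cv2.resize(c["pixels"][b[1]:b[3],b[0]:b[2]],(400,300),interpolation=2))
save("f1.png",np.hstack(o))
E
```

```text
clock: 21.0
tcp_pos: [0.5475, 0.204, 0.1284]
orientation: [0.162, 0.554, 0.784, 0.23]
wrist_force: [0.2, -0.9, 0.8]
finger_gap: 0.0001
clock: 21.4
tcp_pos: [0.5036, 0.1879, 0.1699]
orientation: [0.164, 0.553, 0.783, 0.231]
wrist_force: [-0.9, -0.2, 0.1]
finger_gap: -0.0
t 21.4 tip fwd/lat/z mm -99.6 -0.7 198.5 tilt 32.9 F fwd/lat/z -0.9 0.2 0.1 q [ 0.14 -0.2  -0.77  0.43  0.11  1.4 ]
```

View pics/f1.png

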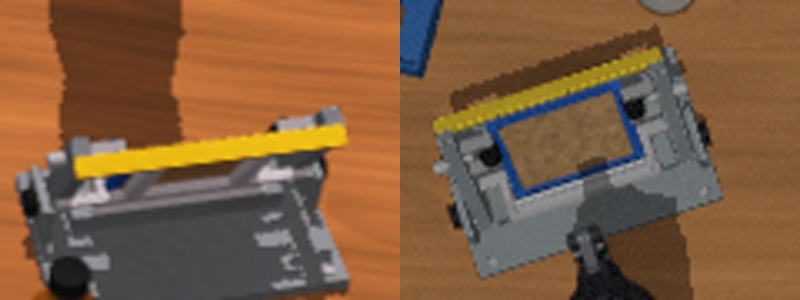

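```bash
python3 - <<'E'
from h import *
c=np.load("top2.npz"); b=(210,200,275,255)
save("f2.png",cv2.resize(c["pixels"][b[1]:b[3],b[0]:b[2]],None,fx=12,fy=10,interpolation=cv2.INTER_CUBIC))
w=cloud(c); a=np.radians(YW); fx=np.array([np.cos(a),np.sin(a)]); l=np.array([-fx[1],fx[0]])
d=(w[...,:2]-F0)@fx; y=(w[...,:2]-F0)@l; hsv=cv2.cvtColor(c["pixels"],cv2.COLOR_RGB2HSV).astype(int)
m=(abs(y)<.05)&(d>.015)&(d<.048)&(w[...,2]>.04)&(w[...,2]<.13)&(hsv[...,1]>70)
A=np.c_[w[m][:,2],y[m],np.ones(m.sum())]
k=np.ones(m.sum(),bool)
for _ in range(5):
    s=np.linalg.lstsq(A[k],d[m][k],rcond=None)[0]; r=d[m]-A@s; k=abs(r)<.006
print(m.sum(),"lean deg",np.degrees(np.arctan(s[0])).round(1),"yaw slope",s[1].round(3),"face d at z=.107",(s[0]*.107+s[2]).round(4))
bl=(hsv[...,0]>100)&(hsv[...,0]<130)&(hsv[...,1]>90)&(abs(y)<.08)&(d>-.01)&(d<.08)
for lo,hi in((.045,.07),(.07,.095),(.095,.125)):
    q=bl&(w[...,2]>lo)&(w[...,2]<hi); print(lo,q.sum(),y[q].min().round(4),y[q].max().round(4))
print("blue z range",np.percentile(w[bl][:,2],[1,99]).round(4),"d",np.percentile(d[bl],[1,99]).round(4))
o=np.load("scene2.npz"); o0=np.load("scene0.npz")
df=np.abs(o["pixels"].astype(int)-o0["pixels"]).max(-1)>40; save("diff.png",np.where(df[...,None],o["pixels"],o["pixels"]//3).astype(np.uint8))
E
```

```text
544 lean deg 26.1 yaw slope -0.003 face d at z=.107 0.0379
0.045 54 -0.0608 0.0588
0.07 32 -0.0601 0.058
0.095 77 -0.0705 0.0585
blue z range [0.0326 0.1373] d [-0.0004  0.0532]
```

View pics/f2.png

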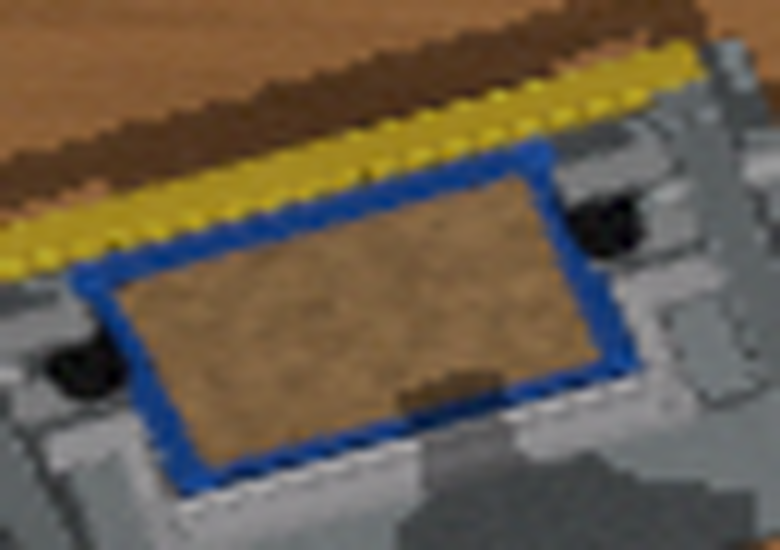

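View pics/diff.png

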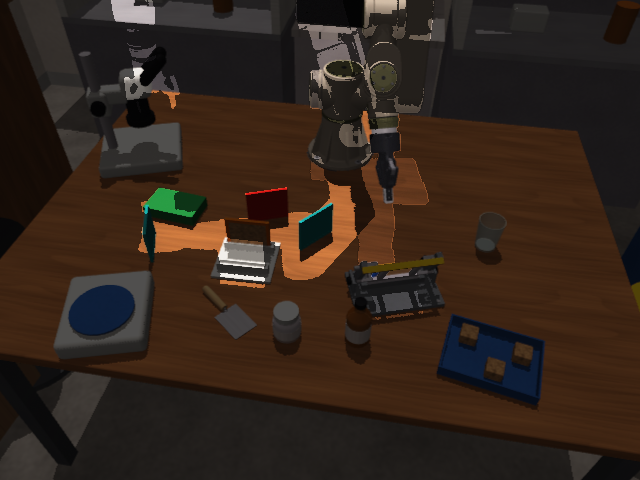

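```bash
python3 - <<'E'
from h import *
a=np.load("top0.npz")["pixels"]; z=np.load("top2.npz")["pixels"]; y1=np.load("top1.npz")["pixels"]
o=[cv2.resize(i[210:255,205:280],(390,400),interpolation=cv2.INTER_CUBIC) for i in (a,z)]
save("cmp.png",np.hstack(o))
for n,i in(("start",a),("now",z)):
    g=i.max(-1)<45
    for s in ((slice(225,248),slice(208,226)),(slice(215,232),slice(250,268))):
        v,u=np.nonzero(g[s]); print(n,"cnt",len(v),"cen",(u.mean()+s[1].start).round(2),(v.mean()+s[0].start).round(2))
c=np.load("top0.npz")
ang=np.radians(YW); fx=np.array([np.cos(ang),np.sin(ang),0]); l=np.array([-fx[1],fx[0],0]); zz=np.array([0,0,1.])
for lean in(28,30,32,34):
    t=np.radians(lean); up=np.sin(t)*fx+np.cos(t)*zz; n=np.cos(t)*fx-np.sin(t)*zz
    Fb=np.r_[F0,.037]; q=proj(c,[Fb+.105*up-.004*n-.06*l,Fb+.105*up-.004*n+.06*l,Fb-.004*n-.06*l,Fb-.004*n+.06*l]); print(lean,((q-[210,200]+.5)*[12,10]).round(0).tolist())
E
```

```text
start cnt 41 cen 218.29 234.32
start cnt 39 cen 257.31 221.51
now cnt 30 cen 216.83 236.33
now cnt 28 cen 259.82 222.25
28 [[552.0, 158.0], [66.0, 289.0], [646.0, 383.0], [182.0, 510.0]]
30 [[549.0, 148.0], [63.0, 280.0], [646.0, 383.0], [182.0, 510.0]]
32 [[545.0, 139.0], [61.0, 271.0], [646.0, 383.0], [182.0, 509.0]]
34 [[542.0, 131.0], [58.0, 262.0], [646.0, 382.0], [182.0, 509.0]]
```

View pics/cmp.png

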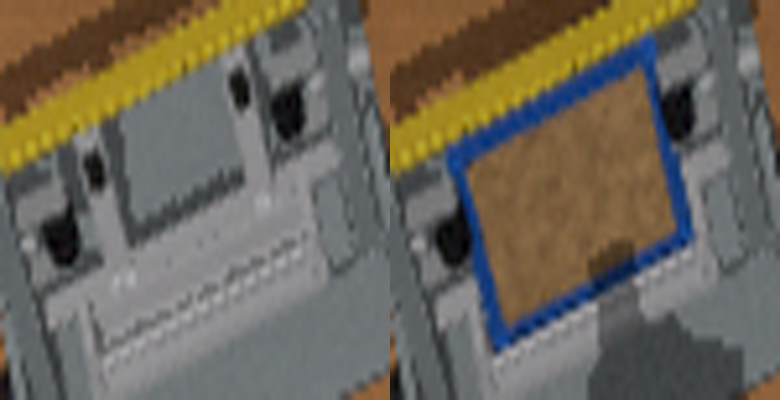

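The rollers sit where they did at the start and overlap the rim from the front: the left one's inner edge is at crop x of about 80 in both views, the right one's at about 272. The top corners at (548,143) and (72,272) match a lean of about 31–32°, which is home. In the difference image only shadows, the arm and the blue panel have changed. Handing in.

```bash
python3 - <<'E'
from h import *
c=vision.read_camera("scene"); w=cloud(c); h=cv2.cvtColor(c["pixels"],cv2.COLOR_RGB2HSV).astype(int)
m=(h[...,0]>3)&(h[...,0]<17)&(h[...,1]>150)&(w[...,0]>.48)&(w[...,0]<.56)&(w[...,1]>-.26)&(w[...,1]<-.1)&(w[...,2]>.098)&(w[...,2]<.125)
print("orange edge",w[m].mean(0).round(4)); st(); print(workorder.hand_in())
E
```

```text
orange edge [ 0.5286 -0.1805  0.1078]
t 21.55 tcp [0.5032 0.188  0.1679] z [ 0.509  0.181 -0.841] yaw_y 19.5 F [-0.3 -0.5 -0.4] M [-0.17  0.46  0.02] gap -0.0001 q [ 0.14 -0.19 -0.77  0.43  0.11  1.4 ]
the job is handed in; nothing more can be done
None
```

The blue-rimmed panel is mounted in the rack and let go, and I handed the job in at about 21.6 s. No verdict was reported.

**What I did:** I took the panel from the stand by its upper edge, stood it in the trough and let go, so that it leaned on the rollers. I then pressed its face with the closed fingers until it snapped past and met the hard stop. The push past the rollers peaked at about 17 N, then dropped to zero.

**Last checks:**
- **Rollers:** in the top view both were back at their starting positions, in front of the rim.
- **Lean:** the upper corners fit a lean of about 31–32°, which is home. A noisy depth-plane fit gave about 26° instead; I trusted the corners and the felt stop.
- **Sideways and square:** the panel was about 1 mm off centre and square to the rack.
- **Orange panel:** its measured upper edge was within about 1 mm of where it started.
- **Bystanders and robot:** nothing else showed as moved in the before-and-after picture, and the robot was clear of everything.

**What went wrong or disagreed:**
- **First grasp missed:** the real finger ends sit about 35 mm short of the reported TCP. I measured this with the depth camera and allowed for it from then on.
- **Stop pressed a little hard:** the last step reached about 47 N on the wrist, above the 40 N guideline for forcing but well under the 100 N limit. This is the wrist reading; I did not measure the panel-to-rack contact force itself.

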